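# Clear the measuring stand and lay the straightedge against the glass plate

### The arm

A 6-joint arm with a two-finger parallel gripper is mounted at the origin on the work surface. World frame = base frame: x ahead of the robot, y to its left, z up, the work surface at z = 0. Lengths are in m, angles in rad, forces in N, time in s.
With the tool pointing down it reaches from about 0.35 to 0.975 m from the base axis. Payload 4.9 kg.
Tool frame: the origin (TCP) lies midway between the tips of the shut fingers; the grasp point (between the pads) lies 19 mm behind it; z points along the fingers, y is the direction in which the jaws open and shut (so a half turn about z gives the same grasp; the last joint's range is limited). The gripper opens to 85 mm and grips with 20 to 120 N. Pads are 22 mm wide; open, the fingers measure 114 mm over their backs; the gripper's body (76 mm by 85 mm) begins 54 mm behind the grasp point. The pads swing forward as they close: fully open they stand 13 mm farther back than shut.
Start: joints at [-1.291, 0.053, 1.613, -0, 1.476, -0.119], TCP at [0.243, -0.576, 0.206] pointing down, gripper open.
Joint ranges: [-3.01, 3.01], [-1.01, 2.22], [0.06, 2.58], [-1.02, 4.17], [0.09, 2.62], [-3.14, 3.14]. Speed limits (rad/s): [2.57, 2.57, 3.14, 3.14, 3.14, 3.14].

### API

Orientations are given as a unit quaternion [w, x, y, z].
In Python, from plant import state, grab_frame, camera_params, job_done, boxes_of gives the robot as it stands.
- The arm moves only by the tool step_arm, never from a script. Its argument "steps" is a list of rows, each a list of 4 numbers: the shift along the tool's x, y, z in mm, then the turn about the tool's z in degrees. A call has 1 to 8 rows; each row shifts and turns the pose as measured when the row begins, along the tool's axes as they then stand; what a row does not reach is not made up. A row lasts 1/10 s, in which the tool goes at most 50 mm and 8.59 degrees, less where a joint would pass 70% of its speed; a pose out of reach is approached as far as the arm can. A call is refused whole if a number of a shift passes 50 or a number of a turn 8.59, either way. A call with a gripper value outside its range is refused whole. "claw" is the opening in per cent of the stroke, from 0 (shut) to 100 (fully open), set as the call begins (left out, the last holds). The fingers move at their own pace and stop on an object; the grip force is fixed at half the most. Time passes only in rows, so rows that do not move let the fingers close. It gives the time, the measured TCP pose, the force and the opening at its end, in the units of the state.
- state(): the state, without advancing time (a new reading comes with each control period).
- grab_frame(name): name is "scene" or "top"; returns (picture, depth): 400x640x3 uint8, red, green, blue; 400x640 float32, m along the optical axis (not along the pixel's ray), 0 where there is no reading.
- camera_params(name): a dict with "mtx" (3x3 intrinsics, pixels), "k1" (the pictures are not rectified: a ray, as slopes to the right and down, at radius r is drawn at 1 + k1 r^2 times it, then the intrinsics apply), "extrinsics" (4x4, takes a point from camera to world coordinates). Camera axes: x right, y down, z forward; pixel columns grow to the right and rows downward; lengths in m; the calibration is good to about 2 mm. A picture is of the moment at which its call begins. camera_params takes no time and is no camera call.
- job_done(): hands the job in, once; it reports no verdict.
Trained networks look in the newest picture that a camera, given by its name, has taken for a name from the list of things; names that differ only in an ending like _2 or _b are one class to them, and where a whole thing is asked for, a point or a joint stands for the part that bears it (a point fixed in the world has none). Each returns a list of dicts, best first, with "p" (0 to 1); they miss things now and then, are a little off and sometimes report something else, mostly with a low value. They report only what shows in the picture. A call takes as long as a camera call. They do not tell look-alikes from the thing itself.
- boxes_of(camera, label): "box" ([left, top, width, height] in pixels, round what is visible of it).
The state is a dict: "time": time; "joint_pos": joint angles; "joint_vel": joint speeds; "joint_efforts": joint torques, N m; "tool_pos": TCP position; "tool_rot": TCP orientation; "contact_force": force on the tool from outside, world axes, zero at the start; "ft_torque": the same for the moment, N m; "gripper_width": opening from 0.0 (shut) to 1.0 (fully open).
Only numpy, scipy, OpenCV 4.12 (cv2) and the standard library are available. Lean on these libraries where they do the work, as an engineer would, in place of code of your own. Each camera call takes 0.05 s, during which the arm holds its last target. There are 200 camera calls.

### The job

The glass gel plate clamped on the blue measuring stand is to be checked for a straight edge. Lift the steel pail off the stand by its handle, keeping it upright, and set it down wholly on the round cork mat; then lay the straightedge with the orange grip flat on the free ledge of the stand, flush along the whole of the glass's long exposed edge, with its ends level with the glass's ends. Set both down rather than dropping them, and leave the other things on the bench where they are.

Things in the scene. Friction and masses are not known exactly. Their poses are not given: they have to be found in the camera images.
- stand: Blue measuring stand: board 160 (x) x 220 (y) x 20 mm high, fixed to the bench; origin at the centre of its underside, z up. On its top, at x +12 to +70 mm a green-tinted glass plate 58 (x) x 180 (y) x 8 mm is clamped, centred in y, by two small black clips at its far edge, 16 mm above the board top. The ledge at x -80 to +12 mm is flat and bare but for the pail.
- glass_edge (a point): Middle of the glass plate's exposed long edge (the one facing the ledge and the robot), at the level of the ledge surface (20 mm above the bench). Its y axis runs along the edge (the glass ends at y -90 and +90 mm), its x axis points into the glass, z up.
- rule: Straightedge: flat aluminium blade 50 (x) x 180 (y) x 6 mm, both long edges straight and alike, with an upright orange grip rib 12 (x) x 90 (y) mm along its middle, rising 22 mm above the blade (top 28 mm above the underside). Origin at the centre of the underside, z up; about 0.18 kg. It looks the same after a half turn. Starts lying on the bench; it slides easily when pushed.
- pail: Open stainless pail, 70 mm across, wall 85 mm high, with a fixed hoop handle over the top in its own y-z plane; about 0.3 kg, empty. Origin at the centre of its underside, z up. Starts upright on the stand's ledge.
- pail_grip (a point): Centre of the black grip at the top of the pail's handle: a bar 14 (pail x) x 44 (pail y) x 14 mm (z), 135 mm above the pail's underside; the space below it down to the rim is open. Axes as the pail.
- mat: Round cork mat, 120 mm across, 6 mm thick, fixed to the bench; origin at the centre of its underside.
- amber_bottle: Bystander, to be left alone: small amber glass bottle with red cap, diameter 32, height 75 mm (loose; origin at the centre of its underside).
- slide_box: Bystander, to be left alone: red and white slide carton 55 x 85 x 28 mm (loose; origin at the centre of its underside).
- tip_box: Bystander, to be left alone: blue pipette tip box with clear lid 80 x 115 x 50 mm (loose; origin at the centre of its underside).
- white_jar: Bystander, to be left alone: white jar with blue cap, dia 56, 60 high mm (loose; origin at the centre of its underside).
- tally: Bystander, to be left alone: small steel tally counter, dia 44, 34 high with its button mm (loose; origin at the centre of its underside).
- sample_cup: Bystander, to be left alone: white sample cup with orange cap, dia 48, 55 high mm (loose; origin at the centre of its underside).
- purple_bottle: Bystander, to be left alone: purple reagent bottle with black cap, diameter 60, height 100 mm (loose; origin at the centre of its underside).
Things that resemble listed ones, but are neither listed nor needed, are in the scene too. There is more than one size of the rule; the job needs the smaller. What is shaped like the pail but yellow is not meant.

How it is judged:
By the outcome, as a careful person would: the job done as asked, in the order asked, and still so for the second after the job is handed in, with the robot touching nothing.
It also fails if it takes over 72 s, if anything falls off the work surface, if the arm or the gripper's body presses on something with over 40 N, if the wrist force passes 120 N, or if a joint passes its speed limit or range.

## Working session

There is one attempt and no reset: what is moved stays moved. The work goes in short steps, Python scripts to look and compute and a tool call to move; the robot and the scene stay as the last step left them, time stands still between calls to the robot, and variables do not carry over. Pictures are saved under pics/ and viewed, about 8 in all and at most 12, crops included, and the job is handed in when it is done.

Besides the shell and the picture viewer there is one more tool, called after "Emit:" as name(argument=value, ...) on one line, values as JSON. step_arm: Moves the arm, as the interface text tells. Its arguments: {"type":"object","properties":{"steps":{"type":"array"},"claw":{"type":"number"}},"required":["steps"]}

```bash
mkdir -p pics
cat > h.py <<'E'
import numpy as np, cv2
from plant import state, grab_frame, camera_params, job_done, boxes_of
def world(name, depth):
    """HxWx3 world points"""
    c=camera_params(name);K=np.array(c["mtx"],float);T=np.array(c["extrinsics"])
    H,W=depth.shape
    v,u=np.mgrid[:H,:W]
    d=np.stack([(u-K[0,2])/K[0,0],(v-K[1,2])/K[1,1]],-1)
    s=d.copy()
    for _ in range(8):
        s=d/(1+c["k1"]*(s**2).sum(-1,keepdims=True))
    P=np.concatenate([s*depth[...,None],depth[...,None]],-1)
    P=P@T[:3,:3].T+T[:3,3]
    P[depth==0]=np.nan
    return P
def save(n,im): cv2.imwrite("pics/"+n,im[...,::-1])
E
python3 - <<'E'
from h import *
for n in("top","scene"):
    im,d=grab_frame(n);save(n+"0.png",im);np.savez("%s0.npz"%n,im=im,d=d)
    P=world(n,d)
    print(n,np.round(camera_params(n)["extrinsics"],3).tolist())
    for l in("stand","rule","pail","mat","tip_box","slide_box"):
        for b in boxes_of(n,l)[:4]:
            x,y,w,h=b["box"];q=P[int(y+h/2),int(x+w/2)]
            print(l,round(b["p"],2),np.round(b["box"]),np.round(q,3))
E
```

```text
top [[0.01, -0.995, 0.099, 0.371], [-1.0, -0.01, 0.007, -0.067], [-0.006, -0.099, -0.995, 1.368], [0.0, 0.0, 0.0, 1.0]]
stand 0.85 [288. 152.  64.  57.] [ 0.552 -0.033  0.161]
stand 0.74 [310. 174.  23.  22.] [ 0.554 -0.037  0.025]
rule 0.94 [368. 255.  70.  50.] [ 0.221 -0.328  0.037]
rule 0.77 [379. 190.  47.  35.] [ 0.474 -0.328  0.026]
rule 0.22 [284. 152.  67.  54.] [ 0.551 -0.027  0.168]
pail 0.83 [316. 173.  15.  21.] [ 0.539 -0.043  0.162]
pail 0.57 [284. 215.  23.  23.] [0.4   0.043 0.144]
mat 0.65 [200. 188.  34.  30.] [0.483 0.346 0.007]
tip_box 0.71 [210. 125.  38.  29.] [0.711 0.299 0.051]
slide_box 0.58 [337. 227.  24.  17.] [ 0.372 -0.135  0.027]
scene [[-0.848, 0.3, -0.437, 1.06], [0.53, 0.467, -0.708, 0.844], [-0.009, -0.832, -0.555, 0.795], [0.0, 0.0, 0.0, 1.0]]
stand 0.69 [233. 191.  17.  18.] [ 0.713 -0.251  0.049]
stand 0.66 [271. 204.  84.  55.] [ 0.587 -0.006  0.03 ]
stand 0.49 [305. 182.  22.  50.] [ 0.533 -0.072  0.062]
rule 0.65 [270. 172.  43.  19.] [ 0.487 -0.332  0.006]
rule 0.62 [320. 150.  64.  24.] [ 0.214 -0.328  0.012]
pail 0.96 [308. 184.  21.  48.] [ 0.563 -0.008  0.104]
pail 0.71 [361. 188.  23.  48.] [0.384 0.023 0.043]
pail 0.37 [231. 188.  21.  22.] [ 0.712 -0.25   0.057]
pail 0.26 [394. 217.  12.  25.] [0.372 0.144 0.045]
mat 0.88 [394. 281.  51.  30.] [0.475 0.345 0.003]
slide_box 0.87 [334. 184.  24.  18.] [ 0.379 -0.129  0.03 ]
```

View pics/top0.png

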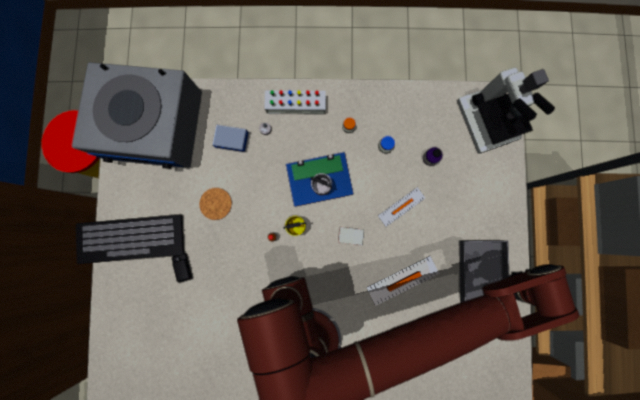

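View pics/scene0.png

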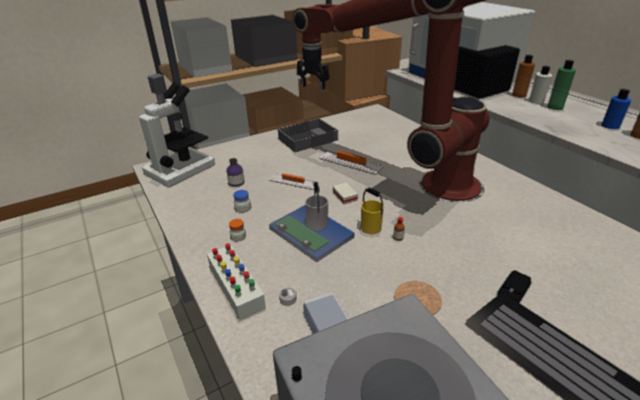

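In the top view the stand is at (320,180), the steel pail at (321,184), the mat at (216,204) and the amber bottle at (272,237). 
What could be confused:
- **Rules:** small at (401,207), large at (402,280). I choose the small one.
- **Pails:** steel on the stand at (321,184), yellow at (296,226). I choose the steel one.

Next I fit their poses and check one crop.

```bash
cat >> h.py <<'E'
def px2plane(name,uv,z):
    """undistort pixels and intersect with plane z"""
    c=camera_params(name);K=np.array(c["mtx"],float);T=np.array(c["extrinsics"])
    uv=np.atleast_2d(np.asarray(uv,float))
    d=(uv-K[:2,2])/[K[0,0],K[1,1]];s=d.copy()
    for _ in range(8): s=d/(1+c["k1"]*(s**2).sum(-1,keepdims=True))
    r=np.c_[s,np.ones(len(s))]@T[:3,:3].T
    return (T[:3,3]+r*((z-T[2,3])/r[:,2:]))[:,:2]
def rect(mask,name,z):
    """world-plane minAreaRect of largest blob of mask: centre, size, long-axis angle (deg), n"""
    n,l,s,_=cv2.connectedComponentsWithStats(mask.astype(np.uint8));k=1+s[1:,4].argmax()
    v,u=np.nonzero(l==k);p=px2plane(name,np.c_[u,v],z)
    r=cv2.minAreaRect((p*1000).astype(np.float32));(c,(w,h),a)=r
    if w<h:w,h,a=h,w,a+90
    e=np.linalg.eigh(np.cov(p.T))[1][:,1]
    return np.round(p.mean(0)*1000,1),np.round(c,1),np.round([w,h],1),round((a+90)%180-90,1),round(np.degrees(np.arctan2(e[1],e[0])+np.pi/2)%180-90,1),len(p)
E
python3 - <<'E'
from h import *
f=np.load("top0.npz");im,d=f["im"],f["d"];P=world("top",d);Z=P[...,2]
hsv=cv2.cvtColor(im,cv2.COLOR_RGB2HSV);H,S,V=[hsv[...,i].astype(int) for i in range(3)]
def reg(x0,x1,y0,y1):
    m=np.zeros(H.shape,bool);m[y0:y1,x0:x1]=1;return m
st=reg(280,360,145,212);ru=reg(372,430,182,232)
print("bench z",np.nanmedian(Z[230:250,420:440]),"noise",np.nanstd(Z[230:245,425:440]))
print("stand mask",rect(st&(H>35)&(H<130)&(S>90),"top",.02))
print("green",rect(st&(H>35)&(H<85)&(S>60),"top",.028))
print("rule orange",rect(ru&(H<20)&(S>120),"top",.028))
g=im[210,440]; print("bench",im[215,430],hsv[215,430], "blade",im[200:215:3,385:420:5].tolist()[0])
print("mat",rect(reg(190,245,180,228)&(S>90),"top",.006))
pl=reg(300,345,160,205)&(Z>.095)&(Z<.2)
q=P[pl&(Z>.135)];print("handle pts",len(q),q.mean(0).round(4)); 
for r in np.round(q*1000): print(r.tolist(),end=" ")
print()
q=P[pl&(Z>.09)&(Z<.115)];print("rim",len(q),q[:,0].min(),q[:,0].max(),q[:,1].min(),q[:,1].max())
yl=reg(275,320,205,245);q=P[yl&(Z>.06)];print("yellow",q.min(0).round(3),q.max(0).round(3))
a=cv2.resize(im[140:240,270:440],None,fx=4.6,fy=4.6,interpolation=cv2.INTER_CUBIC);save("crop0.png",a)
np.save("bench.npy",0)
E
```

```text
bench z -0.0004762003101321799 noise 0.0027650572506575212
stand mask (array([574.7, -28.8]), array([573.9, -29.8]), array([216.8, 158.3]), -77.8, np.float64(-77.3), 2187)
green (array([614.1, -21. ]), array([612.6, -21.5]), array([176.3,  59.7]), -77.4, np.float64(-77.6), 725)
rule orange (array([ 477.7, -328.9]), array([ 477., -328.]), array([88.3, 10.3]), -53.6, np.float64(-54.0), 70)
bench [169 163 153] [ 19  24 169] blade [[165, 161, 152], [164, 160, 150], [160, 157, 147], [139, 142, 150], [162, 164, 173], [166, 79, 17], [169, 173, 183]]
mat (array([481.9, 349.9]), array([482.6, 351.1]), array([116.3, 115.5]), 46.4, np.float64(-89.5), 813)
handle pts 77 [ 0.5475 -0.0386  0.1593]
[562.0, -23.0, 157.0] [560.0, -7.0, 147.0] [559.0, -11.0, 159.0] [559.0, -14.0, 156.0] [559.0, -17.0, 159.0] [558.0, -20.0, 161.0] [559.0, -23.0, 157.0] [559.0, -27.0, 160.0] [559.0, -30.0, 159.0] [559.0, -6.0, 137.0] [557.0, -10.0, 149.0] [556.0, -14.0, 156.0] [555.0, -17.0, 159.0] [555.0, -20.0, 160.0] [555.0, -24.0, 162.0] [555.0, -27.0, 163.0] [555.0, -30.0, 164.0] [555.0, -33.0, 163.0] [556.0, -37.0
[... 720 characters left out ...]
 -33.0, 158.0] [542.0, -37.0, 160.0] [542.0, -40.0, 162.0] [542.0, -43.0, 160.0] [542.0, -47.0, 162.0] [542.0, -50.0, 162.0] [542.0, -53.0, 162.0] [542.0, -56.0, 164.0] [543.0, -59.0, 155.0] [540.0, -40.0, 154.0] [539.0, -43.0, 162.0] [538.0, -47.0, 166.0] [539.0, -50.0, 163.0] [539.0, -53.0, 160.0] [539.0, -56.0, 164.0] [540.0, -59.0, 157.0] [539.0, -63.0, 162.0] [536.0, -50.0, 159.0] [535.0, -53.0, 164.0] [536.0, -56.0, 158.0] [537.0, -59.0, 155.0] [537.0, -63.0, 155.0] [537.0, -66.0, 155.0] [534.0, -66.0, 150.0] [536.0, -69.0, 140.0] [533.0, -69.0, 137.0] 
rim 61 0.5154622106066925 0.5818117393984051 -0.06940454170074269 -0.004686107451210814
yellow [0.37  0.013 0.062] [0.439 0.086 0.15 ]
```

View pics/crop0.png

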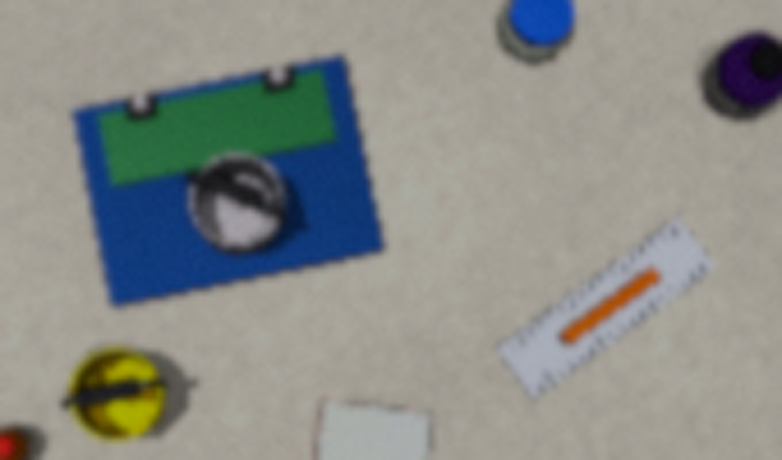

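The crop confirms the choice: the small rule lies alone at crop (608,308), and the steel pail's black handle runs diagonally over the stand at crop (238,195). Now the move planner.

```bash
cat >> h.py <<'E'
from scipy.spatial.transform import Rotation as R
def plan(x,y,z,jaw):
    """to TCP target (mm) with jaw axis at world angle jaw deg: turn needed, then shift in tool axes after and before the turn"""
    s=state();q=s["tool_rot"];M=R.from_quat([*q[1:],q[0]]).as_matrix()
    cur=np.degrees(np.arctan2(M[1,1],M[0,1]));D=np.array([x,y,z])-np.array(s["tool_pos"])*1000
    t=-((jaw-cur+90)%180-90)
    M2=M@R.from_euler("z",t,degrees=True).as_matrix()
    print("t",round(s["time"],2),"tcp",np.round(np.array(s["tool_pos"])*1000,1),"jaw",round(cur,1),"tilt",np.round(M[:,2],3),"w",round(s["gripper_width"],3),"F",np.round(s["contact_force"],1),"j6",round(s["joint_pos"][5],2))
    print("turn",round(t,1),"shift after turn",(M2.T@D).round(1),"before",(M.T@D).round(1))
E
python3 -c "
from h import *
plan(548,-38,206,-22)"
```

```text
t 0.7 tcp [ 242.7 -575.9  206.4] jaw -67.1 tilt [ 0.  0. -1.] w 1.0 F [ 0.3  0.8 -0.8] j6 -0.12
turn -45.1 shift after turn [6.131e+02 8.160e+01 4.000e-01] before [ 4.902e+02 -3.772e+02  4.000e-01]
```

Emit:
step_arm(steps=[[0, 0, 0, -7.5], [0, 0, 0, -7.5], [0, 0, 0, -7.5], [0, 0, 0, -7.5], [0, 0, 0, -7.5], [0, 0, 0, -7.5], [40, 5, 0, 0], [40, 5, 0, 0]], claw=60)

```text
time: 1.5
tool_pos: [0.2785, -0.5062, 0.2062]
tool_rot: [0.0, 0.822, 0.57, -0.0]
contact_force: [0.2, 0.0, -0.3]
gripper_width: 0.601
```

Emit:
step_arm(steps=[[45, 6, 0, 0], [45, 6, 0, 0], [45, 6, 0, 0], [45, 6, 0, 0], [45, 6, 0, 0], [45, 6, 0, 0], [45, 6, 0, 0], [45, 6, 0, 0]])

```text
time: 2.3
tool_pos: [0.4549, -0.1748, 0.2073]
tool_rot: [0.003, 0.824, 0.567, 0.001]
contact_force: [1.2, 0.2, -0.8]
gripper_width: 0.603
```

```bash
python3 -c "
from h import *
plan(548,-38,206,-22)"
```

```text
t 2.3 tcp [ 454.9 -174.8  207.3] jaw -20.9 tilt [ 0.005 -0.005 -1.   ] w 0.603 F [ 1.2  0.2 -0.8] j6 -0.15
turn 1.1 shift after turn [161.7  35.    1.1] before [161.   38.2   1.1]
```

Emit:
step_arm(steps=[[40, 9, 0, 1], [40, 9, 0, 0], [40, 9, 0, 0], [35, 8, 0, 0], [0, 0, 0, 0], [0, 0, 0, 0]])

```text
time: 2.9
tool_pos: [0.5492, -0.032, 0.2087]
tool_rot: [0.005, 0.826, 0.563, 0.002]
contact_force: [-0.1, 0.4, 0.0]
gripper_width: 0.597
```

```bash
python3 -c "
from h import *
plan(548,-38,136,-22)
im,d=grab_frame('top');a=cv2.resize(im[130:240,250:380],None,fx=5,fy=5,interpolation=cv2.INTER_CUBIC);im,d=grab_frame('scene');b=cv2.resize(im[120:260,260:400],None,fx=4,fy=4,interpolation=cv2.INTER_CUBIC)[:550,-150:]
save('c1.png',cv2.resize(im[130:250,250:390],None,fx=5,fy=5,interpolation=cv2.INTER_CUBIC))"
```

```text
t 2.9 tcp [549.2 -32.  208.7] jaw -21.4 tilt [ 0.009 -0.005 -1.   ] w 0.597 F [-0.1  0.4  0. ] j6 0.18
turn 0.6 shift after turn [-5.8  0.4 72.7] before [-5.8  0.4 72.7]
```

View pics/c1.png

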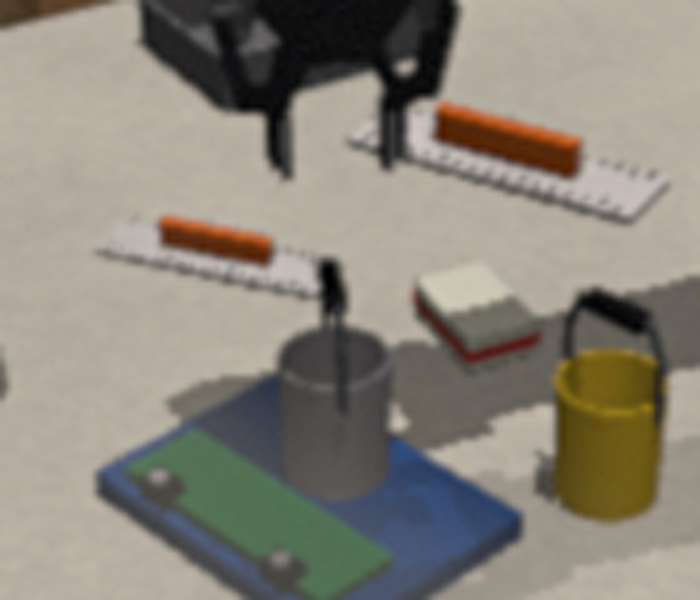

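The jaws at crop (280,175) and (390,165) straddle the steel pail's handle, which is seen end-on at (330,270). I descend.

Emit:
step_arm(steps=[[-6, 0, 18, 0], [0, 0, 18, 0], [0, 0, 18, 0], [0, 0, 14, 0], [0, 0, 4, 0], [0, 0, 0, 0]], claw=60)

```text
time: 3.6
tool_pos: [0.5458, -0.046, 0.1362]
tool_rot: [0.007, 0.83, 0.558, 0.003]
contact_force: [0.4, 0.2, 0.7]
gripper_width: 0.6
```

Emit:
step_arm(steps=[[0, 0, 0, 0], [0, 0, 0, 0], [0, 0, 0, 0], [0, 0, 0, 0], [0, 0, 0, 0], [0, 0, 0, 0]], claw=0)

```text
time: 4.2
tool_pos: [0.5479, -0.0467, 0.1402]
tool_rot: [0.009, 0.83, 0.558, 0.005]
contact_force: [0.2, 0.7, -0.5]
gripper_width: -0.004
```

```bash
python3 -c "
from h import *
plan(548,-38,136,-22)"
```

```text
t 4.2 tcp [547.9 -46.7 140.2] jaw -22.1 tilt [ 0.018 -0.009 -1.   ] w -0.004 F [ 0.2  0.7 -0.5] j6 0.17
turn -0.1 shift after turn [ 8.1 -3.2  4.1] before [ 8.1 -3.3  4.1]
```

The gripper closed on nothing, so I look.

```bash
python3 -c "
from h import *
im,d=grab_frame('scene');a=cv2.resize(im[130:250,270:370],None,fx=4,fy=5,interpolation=cv2.INTER_CUBIC)
im,d2=grab_frame('top');b=cv2.resize(im[130:230,270:370],None,fx=4,fy=6,interpolation=cv2.INTER_CUBIC)
save('c2.png',np.hstack([a,b]))
P=world('scene',d)
for b in boxes_of('scene','pail'):print(b)
"
```

```text
{'box': [361.3, 189.6, 22.5, 44.2], 'p': 0.74}
{'box': [305.9, 186.3, 24.2, 47.3], 'p': 0.57}
{'box': [394.9, 280.9, 49.3, 31.8], 'p': 0.53}
```

View pics/c2.png

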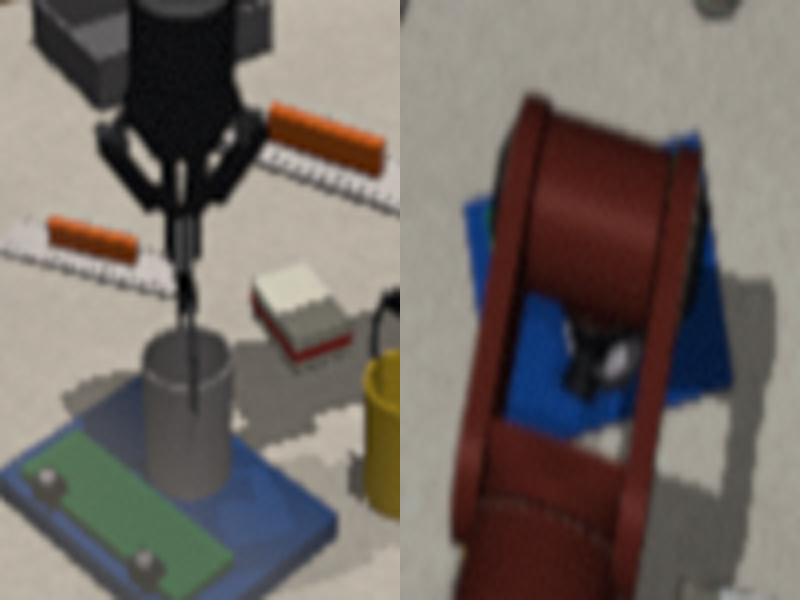

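Run:
```python
from h import *
im,d=grab_frame('scene');P=world('scene',d)*1000
c=camera_params('scene');T=np.array(c['extrinsics']);K=np.array(c['mtx'])
def proj(p):
    q=np.linalg.inv(T)@[*p,1];s=q[:2]/q[2];s=s*(1+c['k1']*(s@s));return (K[:2,:2]@s+K[:2,2]).round(1),round(q[2],3)
print('tcp',proj(state()['tool_pos']),'bar exp',proj([.548,-.038,.155]))
for v in range(170,202,2):
    print(v,[(u,*map(int,P[v,u]),int(im[v,u].mean())) for u in range(311,322,2) if not np.isnan(P[v,u,0])])
```

```text
tcp (array([315.5, 190.2]), np.float64(1.218)) bar exp (array([316.8, 187.2]), np.float64(1.203))
170 [(311, 561, -44, 214, 13), (313, 557, -40, 215, 17), (315, 553, -36, 215, 52), (317, 548, -33, 215, 10), (319, 541, -33, 213, 12), (321, 533, -35, 209, 26)]
172 [(311, 559, -48, 205, 36), (313, 558, -38, 209, 13), (315, 552, -38, 207, 15), (317, 547, -35, 207, 23), (319, 542, -31, 208, 22), (321, 352, -338, 0, 126)]
174 [(311, 560, -47, 199, 74), (313, 556, -42, 200, 36), (315, 552, -38, 201, 53), (317, 548, -34, 201, 57), (319, 541, -33, 199, 43), (321, 363, -320, 2, 167)]
176 [(311, 558, -50, 190, 72), (313, 554, -46, 191, 39), (315, 555, -34, 197, 59), (317, 548, -34, 194, 60), (319, 540, -36, 191, 40), (321, 369, -310, 0, 170)]
178 [(311, 559, -50, 184, 74), (313, 555, -45, 184, 37), (315, 553, -37, 188, 60), (317, 546, -37, 186, 61), (319, 540, -36, 184, 42), (321, 377, -298, 0, 170)]
180 [(311, 560, -48, 178, 78), (313, 555, -45, 178, 36), (315, 553, -37, 181, 60), (317, 548, -35, 181, 59), (319, 542, -33, 180, 40), (321, 382, -289, -2, 168)]
182 [(311, 430, -282, 8, 156), (313
[... 869 characters left out ...]
17, 153, 54), (319, 436, -214, 3, 130), (321, 431, -209, 4, 173)]
194 [(311, 465, -222, 0, 177), (313, 456, -222, -2, 156), (315, 532, -75, 104, 85), (317, 562, -13, 149, 71), (319, 442, -205, 2, 146), (321, 433, -205, -1, 170)]
196 [(311, 547, -75, 103, 102), (313, 540, -75, 100, 82), (315, 536, -70, 101, 65), (317, 562, -12, 143, 52), (319, 526, -62, 102, 65), (321, 518, -63, 99, 84)]
198 [(311, 547, -75, 95, 63), (313, 543, -70, 97, 65), (315, 535, -72, 93, 67), (317, 561, -14, 134, 52), (319, 526, -63, 94, 58), (321, 520, -61, 93, 63)]
200 [(311, 549, -72, 90, 65), (313, 541, -74, 86, 66), (315, 536, -70, 87, 68), (317, 530, -69, 85, 53), (319, 559, -6, 131, 58), (321, 521, -59, 87, 67)]
```

The shut fingertips seem to rest on top of the bar (z≈162), although the reported TCP z is 140. I raise a little with the fingers shut to measure the true tip height.

Emit:
step_arm(steps=[[0, 0, -30, 0], [0, 0, -30, 0], [0, 0, 0, 0], [0, 0, 0, 0]])

```text
time: 4.8
tool_pos: [0.5453, -0.0458, 0.1993]
tool_rot: [0.007, 0.83, 0.558, 0.003]
contact_force: [0.4, -0.3, -0.3]
gripper_width: -0.001
```

Run:
```python
from h import *
plan(548,-38,136,-22)
im,d=grab_frame('scene');P=world('scene',d)*1000
c=camera_params('scene');T=np.array(c['extrinsics']);K=np.array(c['mtx'])
def proj(p):
    q=np.linalg.inv(T)@[*p,1];s=q[:2]/q[2];s=s*(1+c['k1']*(s@s));return (K[:2,:2]@s+K[:2,2]).round(1)
tp=np.array(state()['tool_pos']);print('tcp px',proj(tp))
m=(np.hypot(P[...,0]-tp[0]*1000,P[...,1]-tp[1]*1000)<40)&(P[...,2]>165)
v,u=np.nonzero(m)
for r in sorted(set(v))[-16:]:
    k=v==r; print(r,u[k].min(),u[k].max(),P[r,u[k]].mean(0).round())
m=(np.hypot(P[...,0]-548,P[...,1]+38)<36)&(P[...,2]<165)&(P[...,2]>140);print('bar/handle',m.sum(),P[m].mean(0).round(1))
i2,d2=grab_frame('top');Q=world('top',d2)*1000
for b in boxes_of('top','pail'):print(b)
save('c3.png',np.hstack([cv2.resize(im[130:250,270:370],None,fx=4,fy=5,interpolation=cv2.INTER_CUBIC),cv2.resize(i2[130:230,270:370],None,fx=4,fy=6,interpolation=cv2.INTER_CUBIC)]))
```

```text
t 4.8 tcp [545.3 -45.8 199.3] jaw -22.1 tilt [ 0.014 -0.008 -1.   ] w -0.001 F [ 0.4 -0.3 -0.3] j6 0.17
turn -0.1 shift after turn [ 8.4 -1.4 63.3] before [ 8.4 -1.4 63.3]
tcp px [315.7 172.7]
151 304 327 [551. -37. 275.]
152 305 326 [550. -38. 271.]
153 306 321 [555. -39. 269.]
154 311 321 [548. -37. 265.]
155 311 320 [549. -39. 261.]
156 311 320 [549. -39. 258.]
157 311 320 [548. -40. 254.]
158 311 320 [549. -39. 252.]
159 311 320 [548. -39. 248.]
160 311 320 [549. -40. 245.]
161 311 320 [549. -40. 242.]
162 312 320 [548. -39. 239.]
163 312 320 [549. -38. 236.]
164 312 318 [551. -39. 233.]
165 314 318 [548. -38. 230.]
166 314 318 [549. -37. 227.]
bar/handle 63 [553.  -31.8 158.2]
{'box': [322.8, 184.2, 4.3, 12.0], 'p': 0.55}
{'box': [211.2, 123.6, 36.9, 29.2], 'p': 0.49}
```

In this frame the shut fingertips are at about z=225 (pixel 316,166), while the TCP is reported at 199. So the real tips sit about 24 mm higher than reported. I correct for that, staying safe above the rim under either reading.

Emit:
step_arm(steps=[[8, -1, -10, 0], [0, 0, 0, 0], [0, 0, 0, 0], [0, 0, 0, 0], [0, 0, 0, 0]], claw=60)

```text
time: 5.45
tool_pos: [0.5456, -0.0366, 0.2059]
tool_rot: [0.005, 0.83, 0.558, 0.001]
contact_force: [-0.5, 0.1, -0.6]
gripper_width: 0.599
```

Emit:
step_arm(steps=[[0, 0, 20, 0], [0, 0, 20, 0], [0, 0, 20, 0], [0, 0, 20, 0], [0, 0, 10, 0], [0, 0, 3, 0], [0, 0, 0, 0]])

```text
time: 6.15
tool_pos: [0.5472, -0.0379, 0.1109]
tool_rot: [0.006, 0.83, 0.558, 0.002]
contact_force: [0.7, -0.2, -0.1]
gripper_width: 0.6
```

```bash
python3 -c "
from h import *
plan(548,-38,114,-22)"
```

```text
t 6.15 tcp [547.2 -37.9 110.9] jaw -22.2 tilt [ 0.009 -0.007 -1.   ] w 0.6 F [ 0.7 -0.2 -0.1] j6 0.19
turn -0.2 shift after turn [ 0.2  0.8 -3.1] before [ 0.2  0.8 -3.1]
```

Emit:
step_arm(steps=[[0, 0, 0, 0], [0, 0, 0, 0], [0, 0, 0, 0], [0, 0, 0, 0], [0, 0, 0, 0], [0, 0, 0, 0], [0, 0, 0, 0]], claw=0)

```text
time: 6.85
tool_pos: [0.5486, -0.0382, 0.1136]
tool_rot: [0.007, 0.83, 0.558, 0.003]
contact_force: [0.3, 1.0, -1.5]
gripper_width: 0.147
```

```bash
python3 -c "
from h import *
plan(548,-38,114,-22)"
```

```text
t 6.85 tcp [548.6 -38.2 113.6] jaw -22.1 tilt [ 0.013 -0.008 -1.   ] w 0.147 F [ 0.3  1.  -1.5] j6 0.19
turn -0.1 shift after turn [-0.1 -0.6 -0.4] before [-0.1 -0.6 -0.4]
```

Gripped (0.147 ≈ 12.5 mm). I lift straight up.

Emit:
step_arm(steps=[[0, 0, -6, 0], [0, 0, -14, 0], [0, 0, -20, 0], [0, 0, -22, 0], [0, 0, -22, 0], [0, 0, -18, 0], [0, 0, -10, 0], [0, 0, 0, 0]])

```text
time: 7.65
tool_pos: [0.5471, -0.0372, 0.2359]
tool_rot: [0.008, 0.83, 0.558, 0.004]
contact_force: [-0.6, -0.3, -2.2]
gripper_width: 0.149
```

Run:
```python
from h import *
plan(482.3,350.5,210,-22)
im,d=grab_frame('scene');P=world('scene',d)*1000
i2,d2=grab_frame('top')
save('c4.png',np.hstack([cv2.resize(im[110:270,260:380],None,fx=3.33,fy=3.33,interpolation=cv2.INTER_CUBIC),cv2.resize(i2[140:240,270:345],None,fx=5.33,fy=5.33,interpolation=cv2.INTER_CUBIC)[:532,:400]]))
```

```text
t 7.65 tcp [547.1 -37.2 235.9] jaw -22.1 tilt [ 0.016 -0.008 -1.   ] w 0.149 F [-0.6 -0.3 -2.2] j6 0.19
turn -0.1 shift after turn [ 335.2 -205.7   21.6] before [ 334.7 -206.6   21.6]Traceback (most recent call last):
  File "<stdin>", line 5, in <module>
    return _nx.concatenate(arrs, 1, dtype=dtype, casting=casting)
           ~~~~~~~~~~~~~~~^^^^^^^^^^^^^^^^^^^^^^^^^^^^^^^^^^^^^^^
ValueError: all the input array dimensions except for the concatenation axis must match exactly, but along dimension 0, the array at index 0 has size 533 and the array at index 1 has size 532
```

Emit:
step_arm(steps=[[10, -6, 0, 0], [20, -12, 0, 0], [30, -18, 0, 0], [32, -20, 0, 0], [32, -20, 0, 0], [32, -20, 0, 0], [32, -20, 0, 0], [32, -20, 0, 0]])

```text
time: 8.55
tool_pos: [0.4951, 0.2274, 0.2188]
tool_rot: [0.001, 0.832, 0.555, -0.005]
contact_force: [1.6, -0.2, -0.7]
gripper_width: 0.148
```

```bash
python3 -c "
from h import *
plan(482.3,350.5,210,-22)"
```

```text
t 8.55 tcp [495.1 227.4 218.8] jaw -22.6 tilt [-0.008 -0.007 -1.   ] w 0.148 F [ 1.6 -0.2 -0.7] j6 0.69
turn -0.6 shift after turn [109.4 -58.    8. ] before [108.8 -59.1   8. ]
```

Emit:
step_arm(steps=[[28, -15, -2, 0], [28, -15, -2, 0], [24, -13, 0, 0], [16, -9, 0, 0], [8, -4, 0, 0], [0, 0, 0, 0], [0, 0, 0, 0]])

```text
time: 9.25
tool_pos: [0.472, 0.3556, 0.2108]
tool_rot: [-0.002, 0.829, 0.559, -0.014]
contact_force: [-0.3, -0.8, -2.9]
gripper_width: 0.151
```

Run:
```python
from h import *
plan(482.3,350.5,210,-22)
im,d=grab_frame('scene');P=world('scene',d)*1000
i2,d2=grab_frame('top')
save('c4.png',np.hstack([cv2.resize(im[150:330,350:480],(400,554),interpolation=cv2.INTER_CUBIC),cv2.resize(i2[150:260,170:250],(400,554),interpolation=cv2.INTER_CUBIC)]))
tp=np.array(state()['tool_pos'])*1000
m=(np.hypot(P[...,0]-tp[0],P[...,1]-tp[1])<60)&(P[...,2]>30)
v,u=np.nonzero(m)
for r in sorted(set(v))[::4]+sorted(set(v))[-4:]:
    k=v==r; print(r,u[k].min(),u[k].max(),P[r,u[k]].mean(0).round())
```

```text
t 9.25 tcp [472.  355.6 210.8] jaw -22.0 tilt [-0.025 -0.013 -1.   ] w 0.151 F [-0.3 -0.8 -2.9] j6 0.9
turn -0.0 shift after turn [-0.8 11.4  0.6] before [-0.8 11.4  0.6]
72 442 443 [459. 297. 561.]
76 433 443 [477. 305. 559.]
80 429 492 [473. 329. 557.]
84 427 494 [483. 346. 556.]
88 427 494 [484. 364. 553.]
92 429 493 [490. 373. 550.]
96 430 493 [495. 379. 545.]
100 430 482 [504. 377. 539.]
104 429 478 [508. 377. 533.]
108 429 475 [510. 378. 526.]
112 428 474 [511. 379. 520.]
116 428 473 [512. 378. 512.]
120 426 472 [511. 375. 503.]
124 424 472 [508. 371. 493.]
128 432 471 [497. 373. 484.]
132 433 474 [496. 378. 477.]
136 432 469 [502. 378. 470.]
140 431 469 [498. 375. 460.]
144 430 469 [498. 376. 452.]
148 430 468 [498. 376. 444.]
152 430 467 [499. 377. 436.]
156 428 466 [498. 375. 427.]
160 428 466 [494. 373. 416.]
164 427 465 [496. 374. 408.]
168 426 464 [499. 376. 401.]
172 426 464 [498. 377. 392.]
176 426 463 [498. 377. 383.]
180 425 462 [498. 377. 374.]
184 423 466 [488. 373. 359.]
188 421 470 [475. 366. 342.]
192 415 470 [480. 365. 333.]
196 418 468 [474. 367. 322.]
200 417 465 [476. 365. 312.]
204 418 461 [478. 363. 301.]
208 421 458 [478. 363. 291.]
212 423 449 [485. 361. 282.]
216 428 447 [476. 360. 267.]
220 427 446 [480. 362. 258.]
224 427 444 [479. 360. 246.]
228 424 442 [464. 342. 217.]
232 419 445 [458. 336. 199.]
236 418 448 [457. 340. 189.]
240 418 448 [459. 344. 181.]
244 417 447 [471. 354. 181.]
248 417 447 [490. 371. 190.]
252 417 446 [489. 371. 178.]
256 416 445 [489. 370. 164.]
260 416 444 [489. 370. 153.]
264 416 443 [488. 370. 140.]
268 419 442 [486. 374. 129.]
272 426 437 [486. 378. 120.]
269 420 441 [486. 374. 126.]
270 421 440 [487. 374. 124.]
271 423 439 [486. 377. 122.]
272 426 437 [486. 378. 120.]
```

View pics/c4.png

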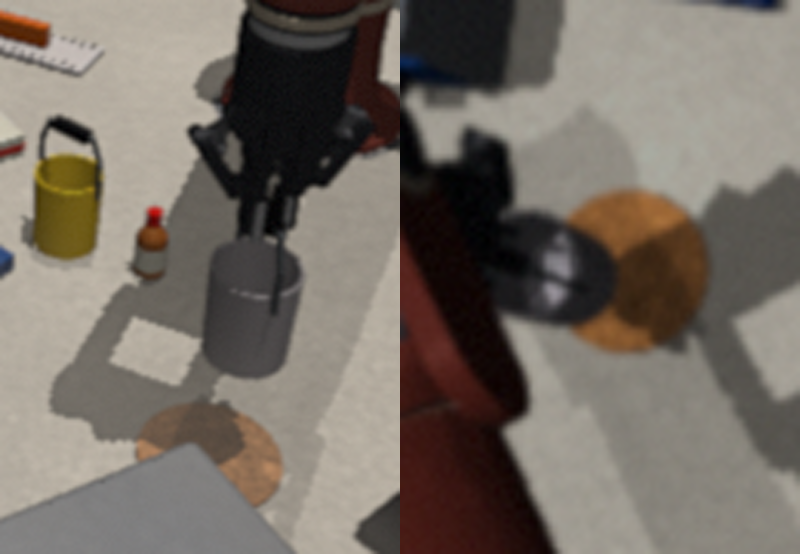

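The scene view shows the pail upright in the gripper at (405,255 full-frame ≈ 430,250), just short of the mat at about (418,296). Its bottom is at z≈118, which fits the offset. I shift 12 mm along tool y and lower.

Emit:
step_arm(steps=[[0, 7, 10, 0], [0, 6, 20, 0], [0, 0, 20, 0], [0, 0, 20, 0], [0, 0, 15, 0], [0, 0, 6, 0], [0, 0, 0, 0], [0, 0, 0, 0]])

```text
time: 10.15
tool_pos: [0.4874, 0.3428, 0.1157]
tool_rot: [-0.0, 0.832, 0.555, -0.012]
contact_force: [-0.8, 0.7, -1.8]
gripper_width: 0.149
```

Run:
```python
from h import *
plan(482.3,350.5,99.8,-22)
```

```text
t 10.15 tcp [487.4 342.8 115.7] jaw -22.6 tilt [-0.021 -0.013 -1.   ] w 0.149 F [-0.8  0.7 -1.8] j6 0.88
turn -0.6 shift after turn [ 5.6 -7.3 15.9] before [ 5.5 -7.4 15.9]
```

Emit:
step_arm(steps=[[4, -6, 4, 0], [0, 0, 4, 0], [0, 0, 3, 0], [0, 0, 0, 0]])

```text
time: 10.55
tool_pos: [0.4844, 0.3505, 0.1071]
tool_rot: [-0.0, 0.832, 0.555, -0.01]
contact_force: [0.3, 0.5, -1.8]
gripper_width: 0.151
```

Emit:
step_arm(steps=[[0, 0, 2, 0], [0, 0, 1, 0], [0, 0, 1, 0]])

```text
time: 10.85
tool_pos: [0.4847, 0.3508, 0.1035]
tool_rot: [-0.0, 0.832, 0.555, -0.009]
contact_force: [0.1, -0.2, -1.8]
gripper_width: 0.146
```

Emit:
step_arm(steps=[[0, 0, 2, 0], [0, 0, 1, 0], [0, 0, 1, 0]])

```text
time: 11.15
tool_pos: [0.4848, 0.3508, 0.0997]
tool_rot: [-0.0, 0.832, 0.555, -0.009]
contact_force: [-0.7, -0.2, 3.6]
gripper_width: 0.151
```

Emit:
step_arm(steps=[[0, 0, 2, 0], [0, 0, 1, 0]])

```text
time: 11.35
tool_pos: [0.486, 0.3515, 0.0997]
tool_rot: [-0.0, 0.832, 0.555, -0.007]
contact_force: [-0.1, 0.3, -1.7]
gripper_width: 0.146
```

Contact came at 99.7 as predicted. I settle it and release.

Emit:
step_arm(steps=[[0, 0, 1, 0], [0, 0, 1, 0]])

```text
time: 11.55
tool_pos: [0.4866, 0.3519, 0.0997]
tool_rot: [-0.0, 0.832, 0.555, -0.007]
contact_force: [-2.8, -0.6, 5.8]
gripper_width: 0.148
```

Emit:
step_arm(steps=[[0, 0, 0, 0], [0, 0, 0, 0], [0, 0, 0, 0], [0, 0, 0, 0]], claw=50)

```text
time: 11.95
tool_pos: [0.4869, 0.3519, 0.0989]
tool_rot: [0.0, 0.832, 0.555, -0.006]
contact_force: [0.5, 0.5, 1.2]
gripper_width: 0.503
```

Emit:
step_arm(steps=[[0, 0, -15, 0], [0, 0, -30, 0], [0, 0, -40, 0], [0, 0, -40, 0], [0, 0, -10, 0], [0, 0, 0, 0]])

```text
time: 12.55
tool_pos: [0.4878, 0.3525, 0.2413]
tool_rot: [0.0, 0.832, 0.555, -0.007]
contact_force: [0.8, 0.1, -1.0]
gripper_width: 0.499
```

Run:
```python
from h import *
plan(477.5,-328.5,180,36)
```

```text
t 12.55 tcp [487.8 352.5 241.3] jaw -22.6 tilt [-0.011 -0.007 -1.   ] w 0.499 F [ 0.8  0.1 -1. ] j6 0.9
turn -58.6 shift after turn [-545.  -407.8   66.4] before [-632.2  252.2   66.4]
```

Emit:
step_arm(steps=[[-45, 18, 0, 0], [-45, 18, 0, 0], [-45, 18, 0, 0], [-45, 18, 0, 0], [-45, 18, 0, 0], [-45, 18, 0, 0], [-45, 18, 0, 0], [-45, 18, 0, 0]], claw=50)

```text
time: 13.35
tool_pos: [0.4788, -0.0422, 0.2339]
tool_rot: [-0.003, 0.828, 0.56, -0.011]
contact_force: [0.9, -0.9, -0.2]
gripper_width: 0.498
```

Emit:
step_arm(steps=[[-45, 18, 0, -8.5], [-40, 26, 0, -8.5], [-36, 31, 0, -8.5], [-32, 35, 0, -8.5], [0, 0, 0, -8.5], [0, 0, 0, -8.5], [0, 0, 0, -7]])

```text
time: 14.05
tool_pos: [0.5533, -0.2097, 0.2169]
tool_rot: [-0.019, 0.455, 0.89, -0.009]
contact_force: [-0.1, 0.8, 0.0]
gripper_width: 0.499
```

Run:
```python
from h import *
plan(477.5,-328.5,180,36)
```

```text
t 14.05 tcp [ 553.3 -209.7  216.9] jaw 35.9 tilt [-0.042  0.002 -0.999] w 0.499 F [-0.1  0.8  0. ] j6 -1.1
turn -0.1 shift after turn [ -52.6 -129.8   39.8] before [ -52.8 -129.8   39.8]
```

Emit:
step_arm(steps=[[-13, -33, 5, 0], [-13, -33, 10, 0], [-13, -33, 10, 0], [-13, -30, 10, 0], [0, 0, 10, 0], [0, 0, 10, 0], [0, 0, 0, 0], [0, 0, 0, 0]])

```text
time: 14.85
tool_pos: [0.4709, -0.3258, 0.1498]
tool_rot: [-0.028, 0.452, 0.892, -0.006]
contact_force: [0.6, 1.0, -0.7]
gripper_width: 0.497
```

Run:
```python
from h import *
plan(477.5,-328.5,100,36)
im,d=grab_frame('scene');i2,d2=grab_frame('top')
save('c5.png',np.hstack([cv2.resize(im[120:220,240:340],(400,400),interpolation=cv2.INTER_CUBIC),cv2.resize(i2[160:260,350:450],(400,400),interpolation=cv2.INTER_CUBIC)]))
P=world('scene',d)*1000
hsv=cv2.cvtColor(im,cv2.COLOR_RGB2HSV)
m=np.zeros(d.shape,bool);m[165:200,255:325]=1
m&=(hsv[...,0]<20)&(hsv[...,1]>120)
q=P[m];print('orange',len(q),q.min(0).round(),q.max(0).round(),q.mean(0).round(1))
tp=np.array(state()['tool_pos'])*1000
k=(np.hypot(P[...,0]-tp[0],P[...,1]-tp[1])<60)&(P[...,2]>60)
v,u=np.nonzero(k)
for r in sorted(set(v))[-14:]:
    j=v==r; print(r,sorted(u[j]),P[r,u[j]].mean(0).round())
```

```text
t 14.85 tcp [ 470.9 -325.8  149.8] jaw 36.3 tilt [-0.056  0.015 -0.998] w 0.497 F [ 0.6  1.  -0.7] j6 -1.35
turn 0.3 shift after turn [-8.3  5.6 49.3] before [-8.3  5.6 49.3]
orange 120 [ 450. -373.    8.] [ 509. -289.   34.] [ 482.3 -329.    20.8]
129 [np.int64(281), np.int64(282), np.int64(283), np.int64(284), np.int64(285), np.int64(286), np.int64(287), np.int64(289), np.int64(290), np.int64(291), np.int64(292), np.int64(293), np.int64(294), np.int64(295), np.int64(296), np.int64(297), np.int64(298)] [ 487. -316.  221.]
130 [np.int64(281), np.int64(282), np.int64(283), np.int64(284), np.int64(285), np.int64(286), np.int64(287), np.int64(288), np.int64(289), np.int64(290), np.int64(291), np.int64(292), np.int64(293), np.int64(294), np.int64(295), np.int64(296), np.int64(297), np.int64(298)] [ 489. -314.  218.]
131 [np.int64(281), np.int64(282), np.int64(283), np.int64(284), np.int64(285), np.int64(286), np.int64(287), np.int64(288), np.int64(289), np.int64(290), np.int64(291), np.int64(293), np.int64(294), np.int64(295), np.int64(296), np.int64(297), np.int64(298)] [ 491. -312.  21
[... 988 characters left out ...]
296), np.int64(297)] [ 487. -312.  197.]
137 [np.int64(286), np.int64(287), np.int64(288), np.int64(289), np.int64(290), np.int64(291), np.int64(292)] [ 496. -307.  197.]
138 [np.int64(286), np.int64(287), np.int64(288), np.int64(289), np.int64(290), np.int64(291), np.int64(292)] [ 497. -306.  194.]
139 [np.int64(287), np.int64(288), np.int64(289), np.int64(290), np.int64(291), np.int64(292)] [ 496. -305.  190.]
140 [np.int64(287), np.int64(288), np.int64(289), np.int64(290), np.int64(291), np.int64(292)] [ 496. -306.  186.]
141 [np.int64(287), np.int64(288), np.int64(289), np.int64(290), np.int64(291)] [ 496. -309.  181.]
142 [np.int64(289), np.int64(290), np.int64(291)] [ 493. -308.  177.]
```

View pics/c5.png

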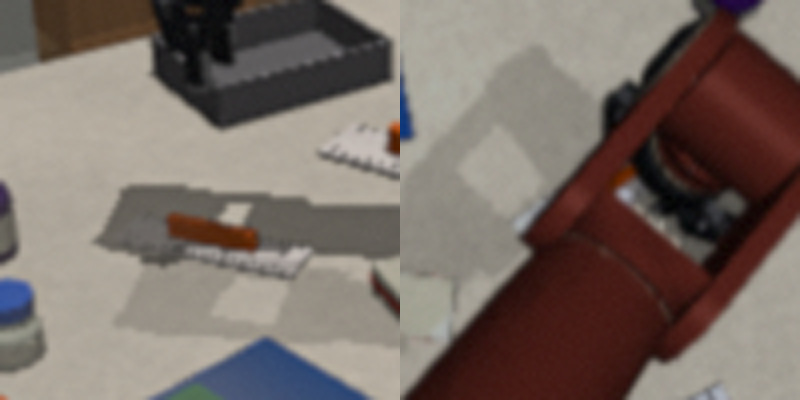

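The small rule lies clear, with its orange rib at (293,178) in the full frame and the open jaws above and behind it. The tool has drifted to a 3° tilt. Before grasping I test which motions change the tilt.

Emit:
step_arm(steps=[[0, 0, -40, 0], [0, 0, -40, 0]])

```text
time: 15.15
tool_pos: [0.4736, -0.3233, 0.2253]
tool_rot: [-0.034, 0.451, 0.892, -0.005]
contact_force: [0.3, 0.1, 0.1]
gripper_width: 0.503
```

Emit:
step_arm(steps=[[0, 0, 0, 0], [0, 0, 0, 0], [0, 0, 0, 0]])

```text
time: 15.45
tool_pos: [0.4779, -0.3245, 0.2343]
tool_rot: [-0.027, 0.449, 0.893, -0.006]
contact_force: [-0.2, -0.1, -0.3]
gripper_width: 0.499
```

Emit:
step_arm(steps=[[0, 0, 10, 0], [0, 0, 10, 0], [0, 0, 10, 0], [0, 0, 10, 0], [0, 0, 10, 0], [0, 0, 10, 0], [0, 0, 10, 0], [0, 0, 10, 0]])

```text
time: 16.25
tool_pos: [0.4707, -0.3209, 0.1421]
tool_rot: [-0.031, 0.449, 0.893, -0.005]
contact_force: [0.3, 0.6, -0.5]
gripper_width: 0.501
```

Run:
```python
from h import *
plan(477.5,-328.5,100,36)
```

```text
t 16.25 tcp [ 470.7 -320.9  142.1] jaw 36.6 tilt [-0.06   0.018 -0.998] w 0.501 F [ 0.3  0.6 -0.5] j6 -1.35
turn 0.6 shift after turn [-12.2   2.6  41.5] before [-12.2   2.5  41.5]
```

Emit:
step_arm(steps=[[0, 0, 0, 0], [0, 0, 0, 0], [0, 0, 0, 0], [0, 0, 0, 0], [0, 0, 0, 0], [0, 0, 0, 0], [0, 0, 0, 0], [0, 0, 0, 0]])

```text
time: 17.05
tool_pos: [0.4712, -0.3214, 0.1426]
tool_rot: [-0.03, 0.449, 0.893, -0.006]
contact_force: [-0.5, -0.0, -0.2]
gripper_width: 0.498
```

Emit:
step_arm(steps=[[0, 0, 0, 0], [0, 0, 0, 0], [0, 0, 0, 0], [0, 0, 0, 0], [0, 0, 0, 0], [0, 0, 0, 0], [0, 0, 0, 0], [0, 0, 0, 0]])

```text
time: 17.85
tool_pos: [0.4711, -0.3214, 0.1426]
tool_rot: [-0.03, 0.449, 0.893, -0.006]
contact_force: [0.2, 0.2, 0.5]
gripper_width: 0.5
```

Run:
```python
from h import *
plan(477.5,-328.5,100,36)
print(np.round(state()['joint_efforts'],1))
```

```text
t 17.85 tcp [ 471.1 -321.4  142.6] jaw 36.6 tilt [-0.059  0.017 -0.998] w 0.5 F [0.2 0.2 0.5] j6 -1.35
turn 0.6 shift after turn [-11.6   2.5  42. ] before [-11.6   2.4  42. ]
[ -0.  -36.2 -35.6  -0.1   0.2   0. ]
```

Emit:
step_arm(steps=[[-38, 13, 0, 0], [-38, 13, 0, 0], [0, 0, 0, 0], [0, 0, 0, 0]])

```text
time: 18.25
tool_pos: [0.537, -0.3663, 0.1338]
tool_rot: [-0.034, 0.449, 0.893, -0.005]
contact_force: [-0.3, -0.3, 0.6]
gripper_width: 0.5
```

Emit:
step_arm(steps=[[8, -3, 0, 0], [8, -3, 0, 0], [8, -3, 0, 0], [8, -3, 0, 0], [8, -3, 0, 0], [8, -3, 0, 0], [0, 0, 0, 0], [0, 0, 0, 0]])

```text
time: 19.05
tool_pos: [0.4876, -0.334, 0.1396]
tool_rot: [-0.033, 0.449, 0.893, -0.005]
contact_force: [0.1, 0.1, 0.2]
gripper_width: 0.5
```

Run:
```python
from h import *
plan(477.5,-328.5,100,36)
```

```text
t 19.05 tcp [ 487.6 -334.   139.6] jaw 36.6 tilt [-0.063  0.02  -0.998] w 0.5 F [0.1 0.1 0.2] j6 -1.35
turn 0.6 shift after turn [ 8.2 -3.4 40.3] before [ 8.3 -3.3 40.3]
```

Emit:
step_arm(steps=[[45, -15, 0, 0], [45, -15, 0, 0], [45, -15, 0, 0], [0, 0, 0, 0], [0, 0, 0, 0]])

```text
time: 19.55
tool_pos: [0.3671, -0.2495, 0.1445]
tool_rot: [-0.035, 0.449, 0.893, -0.004]
contact_force: [-0.4, -0.3, 1.0]
gripper_width: 0.498
```

Emit:
step_arm(steps=[[-10, 3, 0, 0], [-10, 3, 0, 0], [-10, 3, 0, 0], [-10, 3, 0, 0], [-10, 3, 0, 0], [-10, 3, 0, 0], [-10, 3, 0, 0], [-10, 3, 0, 0]])

```text
time: 20.35
tool_pos: [0.4486, -0.3112, 0.1389]
tool_rot: [-0.033, 0.449, 0.893, -0.005]
contact_force: [-0.6, -0.1, 0.4]
gripper_width: 0.5
```

Emit:
step_arm(steps=[[0, 0, -10, 8], [0, 0, -10, 8], [0, 0, -10, 8], [0, 0, 0, 0], [0, 0, 0, 0]])

```text
time: 20.85
tool_pos: [0.4593, -0.3188, 0.1662]
tool_rot: [-0.033, 0.63, 0.776, -0.012]
contact_force: [-0.2, -0.6, 0.3]
gripper_width: 0.501
```

Emit:
step_arm(steps=[[0, 0, 0, -4], [0, 0, 0, -4], [0, 0, 0, -4], [0, 0, 0, -4], [0, 0, 0, -4], [0, 0, 0, -4], [0, 0, 0, 0], [0, 0, 0, 0]])

```text
time: 21.65
tool_pos: [0.4617, -0.3207, 0.1586]
tool_rot: [-0.039, 0.439, 0.898, -0.003]
contact_force: [0.1, 0.1, -0.6]
gripper_width: 0.502
```

Run:
```python
from h import *
plan(477.5,-328.5,100,36)
```

```text
t 21.65 tcp [ 461.7 -320.7  158.6] jaw 38.0 tilt [-0.072  0.029 -0.997] w 0.502 F [ 0.1  0.1 -0.6] j6 -1.38
turn 2.0 shift after turn [-19.4  10.6  57.1] before [-19.8   9.9  57.1]
```

Run:
```python
from h import *
s=state();print(np.round(s['joint_pos'],4),np.round(s['tool_pos'],4),np.round(s['tool_rot'],4))
j=s['joint_pos'];print('sum235',j[1]+j[2]+j[4],'sum2345',sum(j[1:5]))
```

```text
[-0.7253 -0.0062  1.7552 -0.0261  1.4662 -1.3833] [ 0.4617 -0.3207  0.1586] [-0.0389  0.4387  0.8978 -0.0026]
sum235 3.215259707623736 sum2345 3.189209353032804
```

Findings: the tilt is a pitch error in the arm (j2+j3+j5 = π+0.074) built up by fast motions. It stays constant when idle. I will move slowly and account for it. I approach the rule with the jaws at 30 %.

Emit:
step_arm(steps=[[-8, 4, 10, 2], [-8, 4, 10, 0], [0, 0, 12, 0], [0, 0, 12, 0], [0, 0, 12, 0], [0, 0, 12, 0], [0, 0, 10, 0], [0, 0, 0, 0]], claw=30)

```text
time: 22.45
tool_pos: [0.4713, -0.3258, 0.0713]
tool_rot: [-0.041, 0.454, 0.89, -0.003]
contact_force: [0.8, 0.6, 0.4]
gripper_width: 0.301
```

Run:
```python
from h import *
plan(474.4,-327.3,-16,36)
im,d=grab_frame('scene');i2,d2=grab_frame('top')
save('c6.png',np.hstack([cv2.resize(im[130:210,250:330],(400,500),interpolation=cv2.INTER_CUBIC),cv2.resize(i2[170:250,360:440],(400,500),interpolation=cv2.INTER_CUBIC)]))
```

```text
t 22.45 tcp [ 471.3 -325.8   71.3] jaw 36.0 tilt [-0.075  0.032 -0.997] w 0.301 F [0.8 0.6 0.4] j6 -1.34
turn 0.0 shift after turn [-9.1  5.3 86.8] before [-9.1  5.3 86.8]
```

View pics/c6.png

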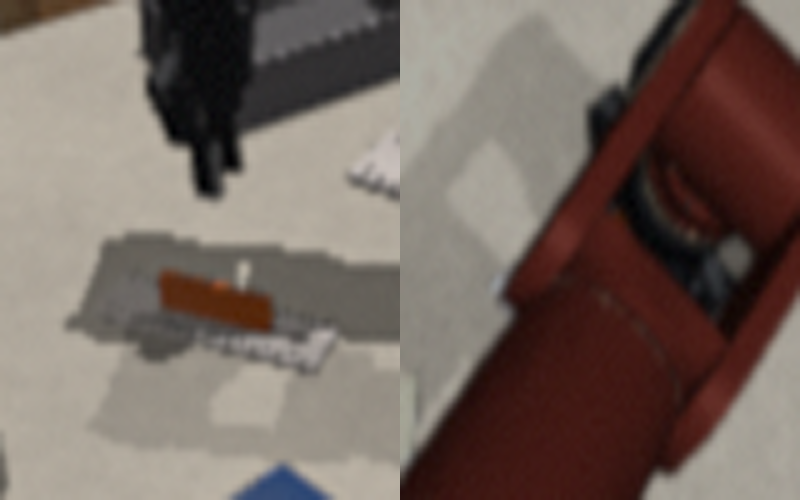

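The jaws (crop 215,180) are above the rib's middle (crop 215,295). I descend most of the way, then refine.

Emit:
step_arm(steps=[[-5, 3, 10, 0], [-4, 2, 10, 0], [0, 0, 10, 0], [0, 0, 10, 0], [0, 0, 8, 0], [0, 0, 4, 0], [0, 0, 0, 0]])

```text
time: 23.25
tool_pos: [0.4795, -0.3307, 0.0174]
tool_rot: [-0.038, 0.454, 0.89, -0.004]
contact_force: [-0.0, 0.8, -1.2]
gripper_width: 0.295
```

Run:
```python
from h import *
plan(474.4,-327.3,-16,36)
```

```text
t 23.25 tcp [ 479.5 -330.7   17.4] jaw 36.0 tilt [-0.071  0.028 -0.997] w 0.295 F [-0.   0.8 -1.2] j6 -1.33
turn -0.0 shift after turn [ 3.6 -0.8 33.8] before [ 3.6 -0.8 33.8]
```

Emit:
step_arm(steps=[[3, -1, 6, 0], [0, 0, 6, 0], [0, 0, 5, 0], [0, 0, 3, 0], [0, 0, 0, 0]])

```text
time: 23.75
tool_pos: [0.4755, -0.3284, -0.0032]
tool_rot: [-0.037, 0.454, 0.89, -0.004]
contact_force: [-0.1, -0.2, -0.1]
gripper_width: 0.302
```

Run:
```python
from h import *
plan(474.4,-327.3,-16,36)
im,d=grab_frame('scene');P=world('scene',d)*1000
hsv=cv2.cvtColor(im,cv2.COLOR_RGB2HSV);m=np.zeros(d.shape,bool);m[160:200,255:325]=1
m&=(hsv[...,0]<20)&(hsv[...,1]>120);q=P[m];print('orange',len(q),q.min(0).round(),q.max(0).round())
k=(im.mean(-1)<45)&(P[...,2]>15)&(np.hypot(P[...,0]-478,P[...,1]+328)<40)
v,u=np.nonzero(k)
for r in sorted(set(v))[-6:]: j=v==r;print(r,u[j].min(),u[j].max(),P[r,u[j]].mean(0).round())
```

```text
t 23.75 tcp [ 475.5 -328.4   -3.2] jaw 36.0 tilt [-0.07   0.027 -0.997] w 0.302 F [-0.1 -0.2 -0.1] j6 -1.34
turn -0.0 shift after turn [ 0.7  0.3 12.8] before [ 0.7  0.3 12.8]
orange 101 [nan nan nan] [nan nan nan]
175 287 296 [ 490. -322.   38.]
176 287 292 [ 496. -325.   34.]
177 288 292 [ 497. -319.   33.]
178 288 300 [ 485. -315.   27.]
179 298 302 [ 464. -304.   21.]
180 297 302 [ 465. -305.   17.]
```

Emit:
step_arm(steps=[[0, 0, 4, 0], [0, 0, 4, 0], [0, 0, 2, 0], [0, 0, 0, 0]])

```text
time: 24.2
tool_pos: [0.4754, -0.3286, -0.0132]
tool_rot: [-0.036, 0.454, 0.89, -0.004]
contact_force: [0.2, -1.2, 0.2]
gripper_width: 0.298
```

Emit:
step_arm(steps=[[0, 0, 2, 0], [0, 0, 1, 0], [0, 0, 0, 0]])

```text
time: 24.5
tool_pos: [0.4753, -0.3286, -0.0163]
tool_rot: [-0.036, 0.454, 0.89, -0.004]
contact_force: [1.0, 0.2, -0.3]
gripper_width: 0.299
```

Emit:
step_arm(steps=[[0, 0, 0, 0], [0, 0, 0, 0], [0, 0, 0, 0], [0, 0, 0, 0], [0, 0, 0, 0], [0, 0, 0, 0]], claw=0)

```text
time: 25.1
tool_pos: [0.4757, -0.3289, -0.0156]
tool_rot: [-0.036, 0.454, 0.89, -0.004]
contact_force: [-0.3, -0.2, 0.6]
gripper_width: 0.125
```

Run:
```python
from h import *
plan(560.6,-32.9,60,12.5)
```

```text
t 25.1 tcp [ 475.7 -328.9  -15.6] jaw 36.0 tilt [-0.068  0.025 -0.997] w 0.125 F [-0.3 -0.2  0.6] j6 -1.34
turn 23.5 shift after turn [273.7 142.1 -73.7] before [194.4 239.4 -73.7]
```

Rib gripped (0.125 ≈ 11 mm). I lift slowly, turn and travel.

Emit:
step_arm(steps=[[0, 0, -4, 0], [0, 0, -10, 0], [0, 0, -12, 0], [0, 0, -12, 0], [0, 0, -12, 0], [0, 0, -12, 0], [0, 0, -10, 0], [0, 0, -4, 0]])

```text
time: 25.9
tool_pos: [0.4811, -0.3309, 0.0668]
tool_rot: [-0.036, 0.454, 0.89, -0.004]
contact_force: [0.1, 0.2, -1.5]
gripper_width: 0.128
```

Emit:
step_arm(steps=[[0, 0, 0, 4], [0, 0, 0, 4], [0, 0, 0, 4], [0, 0, 0, 4], [0, 0, 0, 4], [0, 0, 0, 3.5], [0, 0, 0, 0]])

```text
time: 26.6
tool_pos: [0.4813, -0.331, 0.0689]
tool_rot: [-0.034, 0.632, 0.774, -0.012]
contact_force: [-0.1, 0.3, -1.9]
gripper_width: 0.122
```

Run:
```python
from h import *
plan(560.6,-32.9,60,12.5)
```

```text
t 26.6 tcp [ 481.3 -331.    68.9] jaw 11.6 tilt [-0.067  0.024 -0.997] w 0.122 F [-0.1  0.3 -1.9] j6 -0.91
turn -0.9 shift after turn [273.6 142.3  10.9] before [275.9 137.7  10.9]
```

Emit:
step_arm(steps=[[15, 7, 0, -0.9], [18, 8, 0, 0], [18, 8, 0, 0], [18, 8, 0, 0], [18, 8, 0, 0], [18, 8, 0, 0], [18, 8, 0, 0], [18, 8, 0, 0]])

```text
time: 27.4
tool_pos: [0.5128, -0.1658, 0.0703]
tool_rot: [-0.035, 0.623, 0.782, -0.01]
contact_force: [-0.6, -0.1, -1.0]
gripper_width: 0.124
```

Emit:
step_arm(steps=[[18, 8, 0, 0], [18, 8, 0, 0], [18, 8, 0, 0], [18, 8, 0, 0], [18, 8, 0, 0], [14, 8, 0, 0], [6, 3, 0, 0], [0, 0, 0, 0]])

```text
time: 28.2
tool_pos: [0.5349, -0.0275, 0.0719]
tool_rot: [-0.037, 0.616, 0.787, -0.01]
contact_force: [-0.1, 0.2, -0.9]
gripper_width: 0.125
```

Run:
```python
from h import *
plan(560.6,-32.9,60,12.5)
im,d=grab_frame('scene');i2,d2=grab_frame('top')
np.savez('top1.npz',im=i2,d=d2);np.savez('scene1.npz',im=im,d=d)
save('c7.png',np.hstack([cv2.resize(im[150:270,250:370],(400,500),interpolation=cv2.INTER_CUBIC),cv2.resize(i2[130:230,270:370],(400,500),interpolation=cv2.INTER_CUBIC)]))
```

```text
t 28.2 tcp [534.9 -27.5  71.9] jaw 14.0 tilt [-0.07   0.03  -0.997] w 0.125 F [-0.1  0.2 -0.9] j6 -0.45
turn 1.5 shift after turn [-11.3  24.6   9.9] before [-11.9  24.3   9.9]
```

View pics/c7.png

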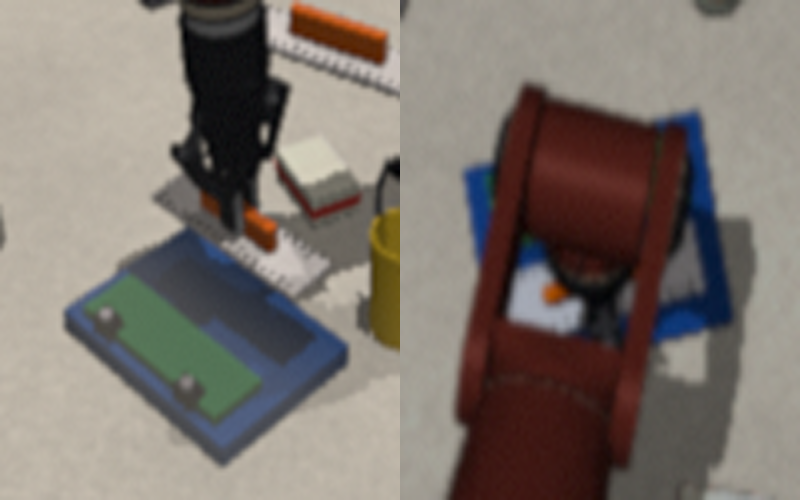

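The rule hangs level in front of the stand, with its rib at crop (240,220), and the ledge is bare. I compute the rule pose from the grasp transform.

```bash
cat >> h.py <<'E'
def rotm(s): q=s["tool_rot"];return R.from_quat([*q[1:],q[0]]).as_matrix()
# grasp: tool pose & rule pose at pick-up
_G={"tool_pos":np.array([475.7,-328.9,-15.6]),"tool_rot":[-.036,.454,.89,-.004]}
def rulepose(c0=(477.4,-328.4,0),yaw0=36.0):
    s=state();M1=rotm(_G);M=rotm(s)
    Rr=M@M1.T@R.from_euler("z",yaw0,degrees=True).as_matrix()
    p=np.array(s["tool_pos"])*1000+M@(M1.T@(np.array(c0)-_G["tool_pos"]))
    yaw=np.degrees(np.arctan2(Rr[1,0],Rr[0,0]))
    th=np.radians(12.5);X=np.array([np.cos(th),np.sin(th)]);Y=np.array([-X[1],X[0]])
    e=p[:2]-np.array([585.0,-27.5])
    print("t",round(s["time"],2),"rule",p.round(1),"yaw",round(yaw,2),"normal",Rr[:,2].round(3),"| edge frame: x gap",round(-(e@X)-25,1),"y",round(e@Y,1),"F",np.round(s["contact_force"],1),"w",round(s["gripper_width"],3))
    D=np.r_[-(e@X+25)*X-(e@Y)*Y,20-p[2]]
    print("tool shift to target",(M.T@D).round(1),"turn",round(yaw-12.5,1))
E
python3 - <<'E'
from h import *
rulepose()
# vision: orange rib in scene picture, stand/glass check in scene
f=np.load('scene1.npz');im,d=f['im'],f['d'];P=world('scene',d)*1000
hsv=cv2.cvtColor(im,cv2.COLOR_RGB2HSV);m=np.zeros(d.shape,bool);m[185:220,295:340]=1
o=m&(hsv[...,0]<20)&(hsv[...,1]>120)&np.isfinite(P[...,2]);q=P[o];print('orange',len(q),q.mean(0).round(1),np.percentile(q,[2,98],axis=0).round())
g=np.zeros(d.shape,bool);g[195:265,255:345]=1
g&=(hsv[...,0]>40)&(hsv[...,0]<85)&(hsv[...,1]>60)
print('green scene',rect(g,'scene',.028))
b=np.zeros(d.shape,bool);b[195:265,255:345]=1
b&=(hsv[...,0]>85)&(hsv[...,0]<130)&(hsv[...,1]>90)|g
print('stand scene',rect(b,'scene',.02))
f=np.load('scene0.npz');hsv=cv2.cvtColor(f['im'],cv2.COLOR_RGB2HSV)
o=np.zeros(d.shape,bool);o[165:195,255:325]=1;o&=(hsv[...,0]<20)&(hsv[...,1]>120)
print('rule0 scene orange',rect(o,'scene',.02))
E
```

```text
t 28.3 rule [536.9 -28.6  87.4] yaw 13.95 normal [0.017 0.019 1.   ] | edge frame: x gap 22.2 y 9.3 F [-0.4  0.1 -1.6] w 0.125
tool shift to target [-12.9  26.1  65.4] turn 1.4
orange 105 [524.4 -28.6  99.9] [[ 396. -174.   10.]
 [ 554.   13.  117.]]
green scene (array([613. , -19.6]), array([616.6, -23.7]), array([177.4,  56.5]), -77.5, np.float64(-77.9), 595)
stand scene (array([607.4, -27.3]), array([607. , -33.9]), array([179. ,  68.8]), -76.2, np.float64(-76.7), 607)
rule0 scene orange (array([ 480.4, -330.9]), array([ 481. , -331.6]), array([95.2, 34.2]), -55.0, np.float64(-59.6), 114)
```

Emit:
step_arm(steps=[[-6, 6, 8, 0.7], [-6, 6, 10, 0.7], [0, 0, 10, 0], [0, 0, 10, 0], [0, 0, 8, 0], [0, 0, 4, 0], [0, 0, 0, 0]])

```text
time: 29.0
tool_pos: [0.545, -0.0394, 0.014]
tool_rot: [-0.038, 0.628, 0.777, -0.011]
contact_force: [-0.6, 0.4, -1.4]
gripper_width: 0.125
```

```bash
python3 -c "
from h import *
rulepose()"
```

```text
t 29.0 rule [547.1 -39.4  29.6] yaw 12.18 normal [0.023 0.02  1.   ] | edge frame: x gap 14.6 y -3.4 F [-0.6  0.4 -1.4] w 0.125
tool shift to target [ 3.1 15.2  8.8] turn -0.3
```

Emit:
step_arm(steps=[[2, 3, 2, -0.3], [1, 1, 2, 0], [0, 0, 2, 0], [0, 0, 0, 0]])

```text
time: 29.4
tool_pos: [0.5489, -0.0349, 0.0085]
tool_rot: [-0.038, 0.626, 0.779, -0.011]
contact_force: [-0.3, 0.3, -1.9]
gripper_width: 0.126
```

Emit:
step_arm(steps=[[0, 0, 2, 0], [0, 0, 1, 0], [0, 0, 0, 0]])

```text
time: 29.7
tool_pos: [0.5493, -0.0349, 0.0061]
tool_rot: [-0.037, 0.626, 0.779, -0.011]
contact_force: [-0.4, 0.5, -0.7]
gripper_width: 0.128
```

```bash
python3 -c "
from h import *
rulepose()"
```

```text
t 29.7 rule [551.3 -34.8  21.7] yaw 12.56 normal [0.019 0.021 1.   ] | edge frame: x gap 9.5 y 0.2 F [-0.4  0.5 -0.7] w 0.128
tool shift to target [-0.2  9.6  1.1] turn 0.1
```

Emit:
step_arm(steps=[[0, 0, 1.5, 0], [0, 0, 1.5, 0]])

```text
time: 29.9
tool_pos: [0.5496, -0.0352, 0.0048]
tool_rot: [-0.037, 0.626, 0.779, -0.011]
contact_force: [-5.4, -0.8, 10.7]
gripper_width: 0.123
```

Emit:
step_arm(steps=[[0, 0, 1.5, 0], [0, 0, 1.5, 0]])

```text
time: 30.1
tool_pos: [0.5497, -0.0352, 0.0049]
tool_rot: [-0.038, 0.625, 0.779, -0.011]
contact_force: [-4.5, -1.2, 7.9]
gripper_width: 0.123
```

```bash
python3 -c "
from h import *
rulepose()"
```

```text
t 30.1 rule [551.8 -35.1  20.4] yaw 12.6 normal [0.02 0.02 1.  ] | edge frame: x gap 9.1 y -0.2 F [-4.5 -1.2  7.9] w 0.123
tool shift to target [ 0.2  9.1 -0.2] turn 0.1
```

Emit:
step_arm(steps=[[0, 3, 0, 0], [0, 3, 0, 0], [0, 2, 0, 0]])

```text
time: 30.4
tool_pos: [0.5579, -0.0336, 0.0056]
tool_rot: [-0.038, 0.625, 0.779, -0.011]
contact_force: [-1.9, -0.3, 1.0]
gripper_width: 0.122
```

```bash
python3 -c "
from h import *
rulepose()"
```

```text
t 30.4 rule [559.9 -33.5  21.2] yaw 12.61 normal [0.02 0.02 1.  ] | edge frame: x gap 0.7 y -0.4 F [-1.9 -0.3  1. ] w 0.122
tool shift to target [0.3 0.8 1.2] turn 0.1
```

Emit:
step_arm(steps=[[0, 1.5, 0.5, 0], [0, 1.5, 0.5, 0]])

```text
time: 30.6
tool_pos: [0.5606, -0.0331, 0.0049]
tool_rot: [-0.038, 0.625, 0.78, -0.011]
contact_force: [-4.3, -2.1, 7.4]
gripper_width: 0.125
```

Emit:
step_arm(steps=[[0, 1.5, 0.5, 0], [0, 1.5, 0.5, 0]])

```text
time: 30.8
tool_pos: [0.5607, -0.033, 0.0052]
tool_rot: [-0.042, 0.625, 0.78, -0.015]
contact_force: [-10.6, -3.0, 11.5]
gripper_width: 0.126
```

```bash
python3 -c "
from h import *
rulepose();print(np.round(state()['ft_torque'],2))"
```

```text
t 30.8 rule [562.9 -32.9  20.7] yaw 12.7 normal [0.032 0.021 0.999] | edge frame: x gap -2.3 y -0.5 F [-10.6  -3.   11.5] w 0.126
tool shift to target [ 0.5 -2.2  0.9] turn 0.2
[0.1  1.71 0.13]
```

Contact with the glass, 10.6 N, with little yaw torque. I release, back off and look.

Emit:
step_arm(steps=[[0, 0, 0, 0], [0, 0, 0, 0]])

```text
time: 31.0
tool_pos: [0.5605, -0.0329, 0.0055]
tool_rot: [-0.043, 0.625, 0.779, -0.015]
contact_force: [-1.1, -1.2, 2.1]
gripper_width: 0.124
```

Emit:
step_arm(steps=[[0, 0, 0, 0], [0, 0, 0, 0], [0, 0, 0, 0], [0, 0, 0, 0]], claw=30)

```text
time: 31.4
tool_pos: [0.5613, -0.0328, 0.0045]
tool_rot: [-0.041, 0.625, 0.779, -0.014]
contact_force: [-0.4, 0.5, -0.3]
gripper_width: 0.299
```

Emit:
step_arm(steps=[[0, 0, -5, 0], [0, 0, -12, 0], [0, 0, -20, 0], [0, 0, -30, 0], [0, 0, -30, 0], [0, 0, -20, 0]])

```text
time: 32.0
tool_pos: [0.5691, -0.0359, 0.1246]
tool_rot: [-0.044, 0.625, 0.779, -0.016]
contact_force: [0.3, -0.2, 0.5]
gripper_width: 0.304
```

Emit:
step_arm(steps=[[-35, 0, -5, 0], [-35, 0, 0, 0], [-35, 0, 0, 0], [-35, 0, 0, 0], [-35, 0, 0, 0], [-35, 0, 0, 0], [-35, 0, 0, 0], [-35, 0, 0, 0]])

```text
time: 32.8
tool_pos: [0.6395, -0.3168, 0.1359]
tool_rot: [-0.033, 0.622, 0.782, -0.011]
contact_force: [0.5, 1.3, 0.2]
gripper_width: 0.3
```

Run:
```python
from h import *
rulepose()
im,d=grab_frame('top');np.savez('top2.npz',im=im,d=d);i2,d2=grab_frame('scene')
hsv=cv2.cvtColor(im,cv2.COLOR_RGB2HSV);H,S,V=[hsv[...,i].astype(int) for i in range(3)]
st=np.zeros(H.shape,bool);st[145:212,280:360]=1
g=rect(st&(H>35)&(H<85)&(S>60),"top",.028);print("green",g)
o=rect(st&(H<20)&(S>120),"top",.048);print("orange",o)
b=rect(st&(S<60)&(V>120)&(np.arange(640)[None]<352),"top",.026);print("blade",b)
print("mat",boxes_of('top','pail'))
a=cv2.resize(im[140:215,275:365],(400,333),interpolation=cv2.INTER_CUBIC);c=cv2.resize(i2[170:270,255:375],(400,333),interpolation=cv2.INTER_CUBIC)
e=cv2.resize(im[140:250,180:345],(400,267),interpolation=cv2.INTER_CUBIC);f=cv2.resize(i2[180:320,240:450],(400,267),interpolation=cv2.INTER_CUBIC)
save('c8.png',np.vstack([np.hstack([a,c]),np.hstack([e,f])]))
```

```text
t 32.8 rule [ 641.5 -316.6  151.4] yaw 13.06 normal [0.013 0.026 1.   ] | edge frame: x gap -17.6 y -294.5 F [0.5 1.3 0.2] w 0.3
tool shift to target [289.4  -7.2 143.1] turn 0.6
green (array([613.4, -21.2]), array([614. , -21.3]), array([176.8,  57.3]), -77.2, np.float64(-77.5), 748)
orange (array([560.3, -35.9]), array([560.1, -36. ]), array([84.1, 11.2]), -78.0, np.float64(-77.3), 77)
blade (array([ 5.812e+02, -2.000e-01]), array([576.8, -16.2]), array([258.6, 240.8]), -89.5, np.float64(15.7), 2163)
mat [{'box': [198.7, 191.9, 23.1, 20.6], 'p': 0.76}, {'box': [282.8, 215.7, 25.4, 20.4], 'p': 0.64}]
```

View pics/c8.png

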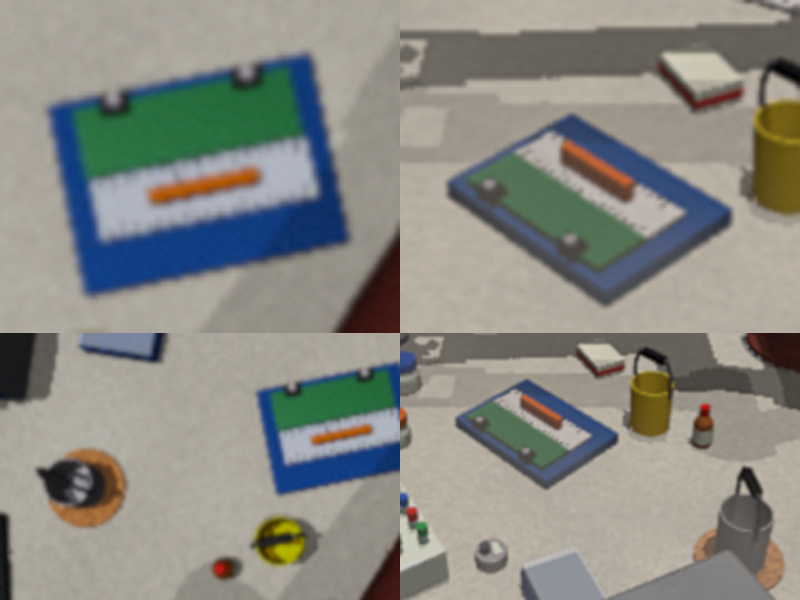

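The rule lies next to the glass edge and the pail stands on the mat. The rule looks slightly shifted toward the right end (crop ~(92→318) against glass (75→305)), so I measure its ends, gap and the pail's centring sub-pixel.

```bash
cat > m.py <<'E'
from h import *
def ends(im):
    big=cv2.resize(im,None,fx=8,fy=8,interpolation=cv2.INTER_CUBIC)
    hsv=cv2.cvtColor(big,cv2.COLOR_RGB2HSV);H,S=hsv[...,0].astype(int),hsv[...,1].astype(int)
    th=np.radians(12.5);X=np.array([np.cos(th),np.sin(th)]);Y=np.array([-X[1],X[0]])
    v,u=np.mgrid[145*8:212*8,280*8:360*8];uv=np.c_[u.ravel(),v.ravel()]/8.-.4375
    def fr(z): return (px2plane("top",uv,z)*1000-[585,-27.5])
    h=H[v,u].ravel();s=S[v,u].ravel();e=fr(.026);x,y=e@X,e@Y
    blade=(s<100)&(abs(y)<100)&(x>-75)&(x<8)
    e2=fr(.028);gx,gy=e2@X,e2@Y
    green=(h>40)&(h<88)&(s>90)&(abs(gy)<105)&(gx>-10)&(gx<70)
    for x0 in range(-46,-2,6):
        k=blade&(abs(x-x0)<2);print("blade x",x0,"y",y[k].min().round(1),y[k].max().round(1))
    for x0 in range(6,42,6):
        k=green&(abs(gx-x0)<2);print("green x",x0,"y",gy[k].min().round(1),gy[k].max().round(1))
    for y0 in range(-80,90,20):
        k=blade&(abs(y-y0)<3);g=green&(abs(gy-y0)<3);print("y",y0,"blade x",x[k].min().round(1),x[k].max().round(1),"green x",gx[g].min().round(1))
E
python3 - <<'E'
from m import *
f=np.load('top2.npz');ends(f['im']);P=world('top',f['d'])*1000
r=P[180:222,190:235].reshape(-1,3)
k=(r[:,2]>80)&(r[:,2]<100);print('pail rim',k.sum(),r[k].min(0).round(),r[k].max(0).round())
k=(r[:,2]>120);print('handle',r[k].mean(0).round(1),r[:,2].max())
plan(560,-33,120,12.5)
E
```

```text
blade x -46 y -93.9 88.8
blade x -40 y -93.9 89.3
blade x -34 y -93.6 89.1
blade x -28 y -93.4 88.8
blade x -22 y -93.4 89.3
blade x -16 y -93.0 89.2
blade x -10 y -93.1 88.8
blade x -4 y -93.0 88.8
green x 6 y -88.9 88.5
green x 12 y -88.8 88.7
green x 18 y -88.8 89.1
green x 24 y -88.9 88.8
green x 30 y -88.9 88.5
green x 36 y -88.7 88.9
y -80 blade x -51.4 3.4 green x 2.3
y -60 blade x -51.1 3.3 green x 2.6
y -40 blade x -51.1 3.3 green x 2.5
y -20 blade x -51.0 3.8 green x 2.6
y 0 blade x -51.0 2.9 green x 2.0
y 20 blade x -51.0 3.0 green x 2.3
y 40 blade x -50.6 3.5 green x 2.6
y 60 blade x -50.9 3.7 green x 2.7
y 80 blade x -50.9 3.8 green x 2.8
pail rim 83 [452. 316.  80.] [518. 384.  97.]
handle [482.8 346.  145.6] nan
t 32.95 tcp [ 639.1 -317.3  135.4] jaw 12.9 tilt [-0.066  0.024 -0.998] w 0.301 F [0.  0.2 0.2] j6 -0.78
turn 0.4 shift after turn [293.9 -14.8  27.4] before [294.  -12.9  27.4]
```

The rule is flush and parallel over the whole edge. The pail is centred on the mat (rim centre ≈ (485,350)). The rule sits about 2.2 mm toward −y, so I regrip and slide it along the edge.

Emit:
step_arm(steps=[[30, -1, 0, 0.4], [32, -2, 0, 0], [32, -2, 0, 0], [32, -2, 0, 0], [32, -2, 0, 0], [32, -2, 0, 0], [32, -2, 0, 0], [32, -2, 0, 0]])

```text
time: 33.75
tool_pos: [0.5662, -0.0594, 0.1511]
tool_rot: [-0.032, 0.626, 0.779, -0.009]
contact_force: [0.5, 0.1, -0.4]
gripper_width: 0.3
```

Emit:
step_arm(steps=[[15, 0, 0, 0], [8, 0, 0, 0], [0, 0, 0, 0], [0, 0, 0, 0]])

```text
time: 34.15
tool_pos: [0.5598, -0.0314, 0.1541]
tool_rot: [-0.031, 0.623, 0.781, -0.009]
contact_force: [0.3, -1.2, 0.2]
gripper_width: 0.303
```

```bash
python3 -c "
from h import *
plan(561,-33,60,12.6)"
```

```text
t 34.15 tcp [559.8 -31.4 154.1] jaw 12.9 tilt [-0.059  0.025 -0.998] w 0.303 F [ 0.3 -1.2  0.2] j6 -0.42
turn 0.3 shift after turn [-5.3  5.7 93.8] before [-5.4  5.7 93.8]
```

Emit:
step_arm(steps=[[-3, 3, 15, 0.3], [-2, 3, 15, 0], [0, 0, 15, 0], [0, 0, 15, 0], [0, 0, 15, 0], [0, 0, 15, 0], [0, 0, 6, 0], [0, 0, 0, 0]])

```text
time: 34.95
tool_pos: [0.5591, -0.036, 0.045]
tool_rot: [-0.034, 0.628, 0.778, -0.011]
contact_force: [0.1, -0.6, 0.5]
gripper_width: 0.298
```

```bash
python3 -c "
from h import *
plan(561.5,-33,5,12.6)"
```

```text
t 34.95 tcp [559.1 -36.   45. ] jaw 12.3 tilt [-0.066  0.026 -0.997] w 0.298 F [ 0.1 -0.6  0.5] j6 -0.42
turn -0.3 shift after turn [ 0.8  5.3 39.8] before [ 0.8  5.3 39.8]
```

Emit:
step_arm(steps=[[1, 3, 7, -0.3], [0, 2, 7, 0], [0, 0, 7, 0], [0, 0, 7, 0], [0, 0, 5, 0], [0, 0, 2, 0], [0, 0, 0, 0]])

```text
time: 35.65
tool_pos: [0.5637, -0.0328, 0.0089]
tool_rot: [-0.032, 0.625, 0.78, -0.01]
contact_force: [0.1, 0.7, 0.0]
gripper_width: 0.299
```

```bash
python3 -c "
from h import *
plan(561.3,-33,6.5,12.6)"
```

```text
t 35.65 tcp [563.7 -32.8   8.9] jaw 12.6 tilt [-0.062  0.025 -0.998] w 0.299 F [0.1 0.7 0. ] j6 -0.42
turn 0.0 shift after turn [ 0.2 -2.3  2.6] before [ 0.2 -2.3  2.6]
```

Emit:
step_arm(steps=[[0, -2, 2, 0], [0, 0, 0, 0]])

```text
time: 35.85
tool_pos: [0.5618, -0.0333, 0.0072]
tool_rot: [-0.032, 0.625, 0.78, -0.01]
contact_force: [0.2, 0.2, 0.1]
gripper_width: 0.295
```

Emit:
step_arm(steps=[[0, 0, 0, 0], [0, 0, 0, 0], [0, 0, 0, 0], [0, 0, 0, 0]], claw=0)

```text
time: 36.25
tool_pos: [0.5618, -0.0335, 0.0083]
tool_rot: [-0.032, 0.625, 0.78, -0.01]
contact_force: [-0.3, -0.0, -0.9]
gripper_width: 0.121
```

```bash
python3 -c "
from h import *
plan(561.3,-33,6.5,12.6)"
```

```text
t 36.25 tcp [561.8 -33.5   8.3] jaw 12.6 tilt [-0.061  0.025 -0.998] w 0.121 F [-0.3 -0.  -0.9] j6 -0.42
turn -0.0 shift after turn [ 0.5 -0.3  1.8] before [ 0.5 -0.3  1.8]
```

Emit:
step_arm(steps=[[1.2, 0, 0, 0], [1, 0, 0, 0], [0, 0, 0, 0]])

```text
time: 36.55
tool_pos: [0.5615, -0.0318, 0.0083]
tool_rot: [-0.031, 0.625, 0.78, -0.01]
contact_force: [-0.6, -1.0, 0.5]
gripper_width: 0.12
```

```bash
python3 -c "
from h import *
plan(561.3,-31.35,6.5,12.6)"
```

```text
t 36.55 tcp [561.5 -31.8   8.3] jaw 12.6 tilt [-0.061  0.023 -0.998] w 0.12 F [-0.6 -1.   0.5] j6 -0.42
turn -0.0 shift after turn [0.4 0.  1.8] before [0.4 0.  1.8]
```

Emit:
step_arm(steps=[[0.6, 0, 0, 0], [0, 1.5, 0.5, 0], [0, 1.5, 0.5, 0]])

```text
time: 36.85
tool_pos: [0.5613, -0.0312, 0.0084]
tool_rot: [-0.034, 0.625, 0.78, -0.013]
contact_force: [-8.6, -2.6, 8.8]
gripper_width: 0.121
```

Emit:
step_arm(steps=[[0, 1.5, 0.5, 0], [0, 1.5, 0.5, 0]])

```text
time: 37.05
tool_pos: [0.5611, -0.0312, 0.0087]
tool_rot: [-0.037, 0.625, 0.78, -0.017]
contact_force: [-7.8, -2.1, 8.7]
gripper_width: 0.124
```

```bash
python3 -c "
from h import *
plan(561.3,-31.35,6.5,12.6)"
```

```text
t 37.05 tcp [561.1 -31.2   8.7] jaw 12.6 tilt [-0.079  0.021 -0.997] w 0.124 F [-7.8 -2.1  8.7] j6 -0.41
turn 0.0 shift after turn [-0.3  0.3  2.1] before [-0.3  0.3  2.1]
```

Pressed flush. I relax, release and retreat the same way.

Emit:
step_arm(steps=[[0, 0, 0, 0], [0, 0, 0, 0], [0, 0, 0, 0]])

```text
time: 37.35
tool_pos: [0.5609, -0.0312, 0.0088]
tool_rot: [-0.038, 0.625, 0.78, -0.017]
contact_force: [-1.4, -1.0, 1.7]
gripper_width: 0.121
```

Emit:
step_arm(steps=[[0, 0, 0, 0], [0, 0, 0, 0], [0, 0, 0, 0], [0, 0, 0, 0]], claw=30)

```text
time: 37.75
tool_pos: [0.5617, -0.0305, 0.0086]
tool_rot: [-0.037, 0.625, 0.78, -0.016]
contact_force: [-0.7, 0.8, -0.2]
gripper_width: 0.299
```

Emit:
step_arm(steps=[[0, 0, -5, 0], [0, 0, -12, 0], [0, 0, -20, 0], [0, 0, -30, 0], [0, 0, -30, 0], [0, 0, -20, 0]])

```text
time: 38.35
tool_pos: [0.5689, -0.0325, 0.129]
tool_rot: [-0.04, 0.625, 0.78, -0.017]
contact_force: [-0.2, -0.1, 0.4]
gripper_width: 0.298
```

Emit:
step_arm(steps=[[-35, 0, -5, 0], [-35, 0, 0, 0], [-35, 0, 0, 0], [-35, 0, 0, 0], [-35, 0, 0, 0], [-35, 0, 0, 0], [-35, 0, 0, 0], [-30, 0, 0, 0]])

```text
time: 39.15
tool_pos: [0.6384, -0.3086, 0.1429]
tool_rot: [-0.029, 0.622, 0.782, -0.012]
contact_force: [0.3, -0.3, 0.0]
gripper_width: 0.301
```

Run:
```python
from m import *
im,d=grab_frame('top');ends(im)
i2,d2=grab_frame('scene')
hsv=cv2.cvtColor(im,cv2.COLOR_RGB2HSV)
a=cv2.resize(im[80:270,180:460],(790,536),interpolation=cv2.INTER_CUBIC);save('c9.png',a)
f=np.load('top0.npz')['im'];
for n,(x,y) in dict(slide=(351,236),amber=(272,237),yellow=(296,226),tip=(230,138),tally=(265,128),cup=(349,124),jar=(387,144),purple=(433,155)).items():
    k=np.s_[y-9:y+10,x-9:x+10];(sx,sy),r=cv2.phaseCorrelate(f[k].mean(-1),im[k].mean(-1),cv2.createHanningWindow((19,19),cv2.CV_64F));print(n,round(sx,2),round(sy,2),round(r,2))
print(state()['time'],state()['tool_pos'])
```

```text
blade x -46 y -91.4 90.9
blade x -40 y -91.6 91.3
blade x -34 y -91.6 91.8
blade x -28 y -91.3 91.3
blade x -22 y -90.9 91.2
blade x -16 y -91.0 91.7
blade x -10 y -91.0 91.7
blade x -4 y -91.1 91.3
green x 6 y -88.9 88.5
green x 12 y -88.9 88.7
green x 18 y -88.8 89.0
green x 24 y -88.9 88.8
green x 30 y -88.9 88.5
green x 36 y -88.9 88.8
y -80 blade x -51.0 3.9 green x 2.7
y -60 blade x -50.5 3.9 green x 3.1
y -40 blade x -50.1 4.1 green x 3.4
y -20 blade x -49.9 3.9 green x 3.1
y 0 blade x -50.3 4.3 green x 3.0
y 20 blade x -50.0 3.9 green x 2.7
y 40 blade x -49.8 3.6 green x 3.0
y 60 blade x -50.3 4.1 green x 3.1
y 80 blade x -49.9 4.3 green x 3.2
slide 0.03 -0.17 1.29
amber -0.05 0.06 1.02
yellow -0.04 0.11 0.91
tip 0.1 -0.01 1.18
tally -0.01 -0.07 0.99
cup 0.02 0.07 0.98
jar 0.3 0.07 1.26
purple 0.87 -0.07 0.72
39.25 [ 0.63831865 -0.31056485  0.14271868]
```

View pics/c9.png

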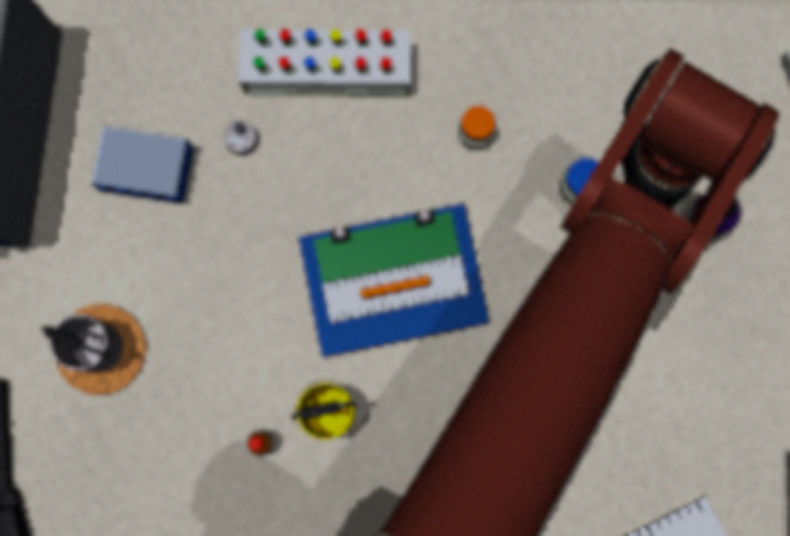

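The ends are now level (blade centre +0.1 mm, glass centre 0), the edge is flush and parallel, the pail is on the mat, and the bystanders are in place. I hand in.

```bash
python3 -c "
from plant import job_done; print(job_done())"
```

```text
the job is handed in; nothing more can be done
None
```

The job is done and handed in at about 39 s of robot time, with no verdict reported. The steel pail was lifted off the stand by its handle and set upright on the cork mat. The small straightedge was then laid on the ledge and pressed gently (about 8–11 N) against the glass edge.

**Last checks**
- **Straightedge, ends:** the first placing was about 2.2 mm off along the edge. I regripped and slid it, and its ends are now level with the glass's ends: blade centre +0.1 mm, glass centre 0, from the top picture.
- **Straightedge, edge:** the blade edge measures parallel to the glass within about 1 mm over its whole length. Contact with the glass was confirmed by force.
- **Pail:** its rim is centred near (485, 350) mm against the mat at (482, 350) mm, so it stands wholly on the mat.
- **Other things:** six of the eight things checked shifted less than 0.2 px between pictures. The white jar (0.3 px) and the purple bottle (0.87 px, about 3 mm) read more. The arm partly covered both in the last picture, so they were not confirmed as cleanly.

**What disagreed or failed**
- The fingertips really sit about 24 mm higher than the reported tool position, so the first grasp closed on nothing and touched the top of the pail's handle lightly. I corrected for this afterwards.
- The tool drifted to about a 4° tilt during fast moves and stayed near that. I moved slowly with the straightedge to allow for it.

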